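# Make up the field case and the titration tray

## Robot

A 7-joint arm with a two-finger parallel gripper is mounted at the origin on a cart in front of the work surface, level with it; the furniture and walls round the work are solid. World frame = base frame: x ahead of the robot, y to its left, z up, the work surface at z = 0. Lengths are in m, angles in rad, forces in N, time in s.
With the tool pointing down it reaches from about 0.4 to 0.85 m from the base axis. Payload 10.4 kg.
Tool frame: the origin (TCP) lies between the finger pads; the fingertips stand tcp_to_tips ahead of it and the grasp point (between the pads) lies 8 mm behind it (tcp_to_tips is the distance from the TCP to the fingertips, in m); z points along the fingers, y is the line along which they close (so a half turn about z gives the same grasp; the last joint's range is limited). The gripper opens to 85 mm and grips with 20 to 120 N. Pads are 22 mm wide; open, the fingers measure 114 mm over their backs; the gripper's body (76 mm by 85 mm) begins 54 mm behind the grasp point. The pads swing forward as they close: fully open they stand 13 mm farther back than shut.
Start: joints at [1.197, 0.332, -0.065, 1.46, 0.022, 1.35, -0.088], TCP at [0.215, -0.587, 0.242] pointing down, gripper open.
Joint ranges: [-2.6, 2.6], [-0.5, 2.12], [-1.47, 1.34], [0.16, 2.42], [-1.27, 4.41], [0.06, 2.06], [-2.6, 2.6]. Speed limits (rad/s): [2.22, 2.22, 2.79, 2.79, 3.14, 3.14, 3.14].

## Interface

Orientations are given as a unit quaternion [x, y, z, w].
In Python, from workcell import * gives the robot as it stands.
- The arm moves only by the tool apply_moves, never from a script. Its argument "rows" is a list of rows, each an object of numbers: "x", "y", "z": the shift along the tool's x, y, z in mm; "ax", "ay", "az": the turn, a rotation vector about the tool's x, y, z in degrees; "gripper": the closure, from 0 (fully open) to 1 (shut). A call has 1 to 5 rows; each row shifts and turns the commanded pose from where the row before left it, along the tool's axes as they then stand; what a row does not reach is not made up. A row lasts 1/12 s, in which the tool goes at most 41.7 mm and 7.16 degrees, less where a joint would pass 70% of its speed; a pose out of reach is approached as far as the arm can. A call with a gripper value outside its range is refused whole. The fingers move at their own pace and stop on an object; "newtons" is the grip in N (left out, the last holds). Time passes only in rows, so rows that do not move let the fingers close. It gives the time, the measured TCP pose, the force, the opening and the grip force at its end, in the units of the state.
- get_obs(): the state, without advancing time (a new reading comes with each control period).
- camera(name): name is "scene" or "side" or "wrist"; returns a dict with "color" (480x640x3 uint8, red, green, blue), "fov_y" (degrees; the focal length in pixels is half the picture's height over the tangent of half this angle, whatever the lens; pixels are square), "cx", "cy" (the principal point, pixels), "rvec" (rotation vector, rad) and "tvec" (3), from world to camera coordinates, as OpenCV has them. Camera axes: x right, y down, z forward; pixel columns grow to the right and rows downward; lengths in m; the calibration is good to about 2 mm. A picture is of the moment at which its call begins. There is no depth.
- hand_in(): hands the job in; it is judged then, once.
The state is a dict: "clock": time; "joint_pos": joint angles; "joint_velocities": joint speeds; "tau": joint torques, N m; "position": TCP position; "ee_rot": TCP orientation; "ft_force": force on the tool from outside, world axes, zero at the start; "torque": the same for the moment, N m; "grip_width": opening from 0.0 (shut) to 1.0 (fully open); "grasp_force": force on a finger pad.
Only numpy, scipy, OpenCV 4.12 (cv2) and the standard library are available. Lean on these libraries where they do the work, as an engineer would, in place of code of your own. Each camera call takes 0.05 s, during which the arm holds its last target. There are 200 camera calls.

## Task

Make up the two kits so that everything sits fully home in the pocket cut to its outline: the sample vial and the timer go in the lidded field case, and the dropper bottle, the weighing cup and the stir bar in the open tray. Somebody has stood the dropper bottle in the timer's recess of the case, so clear that first; when the case is packed, swing its lid shut. Keep the bottle and the vial upright throughout, and leave the beaker and the conical flask where they stand.

Things in the scene. Friction and masses are not known exactly. Their poses are not given: they have to be found in the camera images.
- case: Fixed grey case, 116 (x) x 206 (y) x 46 mm high, lid open behind it. Origin centre of underside, z up, -x its front (to the robot), +y its left. Dark foam (pale in the pockets), top 44 mm up. Square timer recess 76 x 76 mm, centre (0, +42), floor at z 35; round vial pocket 32 mm dia., centre (0, -62), floor at z 10 mm. Case and tray may change sides.
- case_lid (a joint): Lid angle: 0 shut, starts 1.6 to 1.75 (stop), rests open by its weight; below about 1.1 it falls shut, damped. Axis along case y at case x +58, z +46.5 mm. Shell 116 x 206 x 42 mm deep, 0.22 kg. Middle of its front edge: black lip 80 mm wide, 6 thick, out 18 mm (shut: x -58 to -76, 4 to 10 mm above the axis; open: points up, about 0.18 m up). Push the lip from behind.
- tray: Fixed open grey tray, 104 (x) x 206 (y) x 40 mm high, lifting lips at both ends. Origin centre of underside, z up, -x its front, +y its left. Dark foam (pale in the pockets), top 38 mm up. Round bottle pocket 40 mm dia., centre (0, -66), floor at z 8; round cup recess 52 mm dia., centre (0, 0), floor at z 31; stir bar slot 52 (y) x 24 (x) mm, centre (0, +66), floor at z 31 mm.
- dropper_bottle: Amber glass dropper bottle with a black rubber bulb, 31 mm in diameter up to 62 mm, narrower (23 mm) above, 100 mm high, 60 g; origin at the centre of its underside, z up. At the start it stands loose in the timer's recess of the case.
- vial: Clear glass sample vial with a black screw cap, 25 mm in diameter, 64 mm high (the cap is the top 14 mm), 22 g; origin at the centre of its underside, z up. Starts standing on the bench.
- timer: White square countdown timer lying flat, 66 x 66 mm, 16 mm high at its edges (19 mm with its buttons and display), 70 g; origin at the centre of its underside, x and y along its sides, z up. It fits its recess in any quarter turn.
- weigh_cup: Small white open plastic weighing cup, 45 mm in diameter at the rim, tapering to 32 mm at the base, 28 mm high, 12 g; origin at the centre of its underside, z up. It can be taken across the outside of its rim.
- stir_bar_mid (a point): Middle of the white stir bar, a round-ended rod 10 mm in diameter and 38 mm long, 12 g, lying on the bench; this point is on its axis, 5 mm above what it lies on; y runs along the rod.
- beaker: Small empty glass beaker (about 55 mm wide, 71 mm high) on the left of the work: a bystander, to be left standing. Origin at the centre of its underside.
- flask: Conical glass flask (64 mm wide, 104 mm high) on the right of the work: a bystander, to be left standing. Origin at the centre of its underside.
Not all that is in view belongs to the job. Several things have the shape of the weigh_cup; the one meant has the colours described above.

How it is judged:
At the end, for the whole second after the job is handed in: Vial, timer (case), bottle, cup, bar (tray) upright or flat (bottle, vial 0.15; cup 0.08, timer 0.06 rad) on their pocket floors (within 3.5 to 6 mm), centred within 8 mm (vial), 9 (timer, bottle), 12 (cup), 11 (bar); lid under 0.06 rad; beaker and flask within 30 mm of their start; all at rest (x of vial in the frame of case between -0.008 and 0.008 m and y of vial in the frame of case between -0.07 and -0.054 m and z of vial in the frame of case between 0.006 and 0.016 m and angle between each of vial, dropper_bottle's own z axis and vertical below 0.15 rad and linear speed of each of vial, timer, dropper_bottle, weigh_cup below 0.02 m/s and x of timer in the frame of case between -0.009 and 0.009 m and y of timer in the frame of case between 0.033 and 0.051 m and z of timer in the frame of case between 0.031 and 0.0385 m and angle between timer's own z axis and vertical below 0.06 rad and x of dropper_bottle in the frame of tray between -0.009 and 0.009 m and y of dropper_bottle in the frame of tray between -0.075 and -0.057 m and z of dropper_bottle in the frame of tray between 0.004 and 0.014 m and x of weigh_cup in the frame of tray between -0.012 and 0.012 m and y of weigh_cup in the frame of tray between -0.012 and 0.012 m and z of weigh_cup in the frame of tray between 0.027 and 0.0345 m and angle between weigh_cup's own z axis and vertical below 0.08 rad and x of stir_bar_mid in the frame of tray between -0.011 and 0.011 m and y of stir_bar_mid in the frame of tray between 0.055 and 0.077 m and z of stir_bar_mid in the frame of tray between 0.032 and 0.04 m and value of joint case_lid below 0.06 rad and distance of each of beaker, flask from where it was at the start of the episode below 0.03 m); the robot touches nothing.
It fails at once if the dropper bottle is tipped over (more than 0.8 rad) (angle between dropper_bottle's own z axis and vertical above 0.8 rad).
It fails at once if the vial is tipped over (more than 0.8 rad) (angle between vial's own z axis and vertical above 0.8 rad).
It fails at once if the beaker or the flask is knocked over or pushed away (more than 50 mm or 0.6 rad) (distance of any of beaker, flask from where it was at the start of the episode above 0.05 m or angle between any of beaker, flask's own z axis and vertical above 0.6 rad).
It also fails if it takes over 125 s, if anything falls off the work surface, if the arm or the gripper's body presses on something with over 40 N, if the wrist force passes 120 N, or if a joint passes its speed limit or range.

## Working session

There is one attempt and no reset: what is moved stays moved. The work goes in short steps, Python scripts to look and compute and a tool call to move; the robot and the scene stay as the last step left them, time stands still between calls to the robot, and variables do not carry over. Pictures are saved under pics/ and viewed, at most 14 in all, crops included, and the job is handed in when it is done.

Besides the shell and the picture viewer there is one more tool, called by a JSON object that holds its "api" and its "payload", one argument or row to a line. apply_moves: Moves the arm, as the interface text tells. Its arguments: {"type":"object","properties":{"rows":{"type":"array","items":{"type":"object","properties":{"x":{"type":"number"},"y":{"type":"number"},"z":{"type":"number"},"ax":{"type":"number"},"ay":{"type":"number"},"az":{"type":"number"},"gripper":{"type":"number"}}}},"newtons":{"type":"number"}},"required":["rows"]}

```bash
ls; mkdir -p pics; cat > h.py <<'E'
from workcell import *
import numpy as np, cv2
from scipy.spatial.transform import Rotation as R
def snap(n,f):
    c=camera(n); cv2.imwrite('pics/'+f+'.png',c['color'][:,:,::-1]); np.save('pics/'+f+'.npy',{k:c[k] for k in c},allow_pickle=True); return c
def load(f): return np.load('pics/'+f+'.npy',allow_pickle=True).item()
def KRT(c):
    f=240/np.tan(np.radians(c['fov_y'])/2); K=np.array([[f,0,c['cx']],[0,f,c['cy']],[0,0,1.]])
    return K,cv2.Rodrigues(np.array(c['rvec'],float))[0],np.array(c['tvec'],float).ravel()
def onz(c,u,v,z):
    K,r,t=KRT(c); d=r.T@np.linalg.inv(K)@[u,v,1]; o=-r.T@t; return o+d*(z-o[2])/d[2]
def proj(c,p):
    K,r,t=KRT(c); q=K@(r@np.array(p,float)+t); return q[:2]/q[2]
def crop(f,x0,y0,w,h,s,out):
    im=load(f)['color'][y0:y0+h,x0:x0+w,::-1]; cv2.imwrite('pics/'+out+'.png',cv2.resize(im,None,fx=s,fy=s,interpolation=cv2.INTER_CUBIC))
E
python3 - <<'E'
from h import *
for n in ['scene','side','wrist']:
    c=snap(n,n+'0'); K,r,t=KRT(c); print(n,c['fov_y'],-r.T@t, r[2])
o=get_obs(); print(o)
E
```

```text
pics
scene 57.93725283068248 [-0.12697696  0.6304241   0.53401622] [ 0.65786063 -0.58942203 -0.46882946]
side 55.67415649833063 [0.17142752 0.84752193 0.82329657] [ 0.32395174 -0.7100943  -0.62515707]
wrist 69.99559177970079 [ 0.28395582 -0.56096647  0.37240893] [-0.26890129 -0.0968141  -0.95828969]
{'clock': 0.15, 'joint_pos': array([ 1.19740137,  0.33269983, -0.06472211,  1.46071203,  0.02162995,
        1.34989257, -0.088509  ]), 'joint_velocities': array([-2.00203183e-04, -3.83901267e-03,  3.24285684e-04, -9.00116661e-04,
       -1.71411681e-03,  8.09553436e-05, -2.16446935e-03]), 'tau': array([ 9.77952768e-04, -6.25826883e+01,  4.90163499e-02, -3.91851389e+01,
        1.63427048e-02,  7.42563367e-03, -1.94442657e-05]), 'position': array([ 0.21469538, -0.58669719,  0.24173291]), 'ee_rot': array([ 9.84654109e-01,  1.74516557e-01, -1.20142597e-04, -4.93217496e-04]), 'ft_force': array([ 0.41722692, -0.22552063,  0.4561161 ]), 'torque': array([ 0.02392884,  0.00665924, -0.01131572]), 'grasp_force': 0.0, 'grip_width': 1.0002201876794814}
```

View pics/scene0.png

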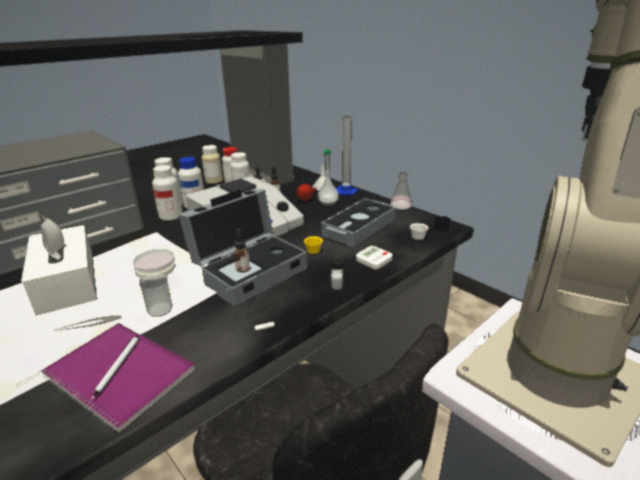

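View pics/side0.png

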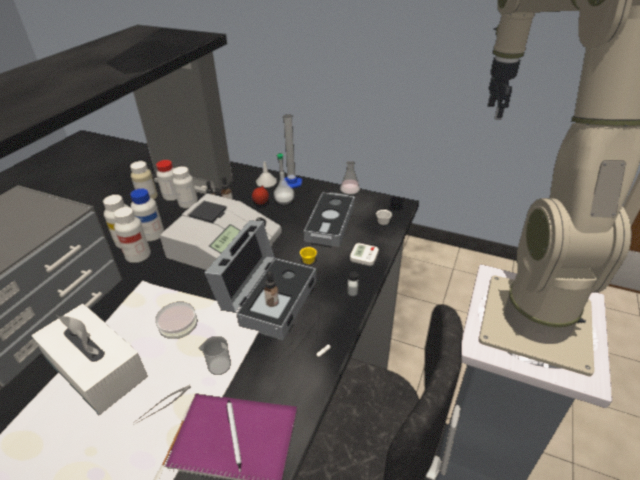

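The scene view shows the case around (255,255) with the bottle at (241,255). The tray is at (358,220), the vial at (337,277), the timer at (374,257) and the stir bar at (264,326). There are two cup-shaped things: yellow at (313,244) and white at (419,231). The task asks for a white cup, so I take the one at (419,231). I'll check this in enlarged crops.

```bash
python3 - <<'E'
from h import *
crop('scene0',190,180,266,160,3,'sc')
crop('side0',205,180,220,200,3,'si')
E
```

```text
(no output)
```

View pics/sc.png

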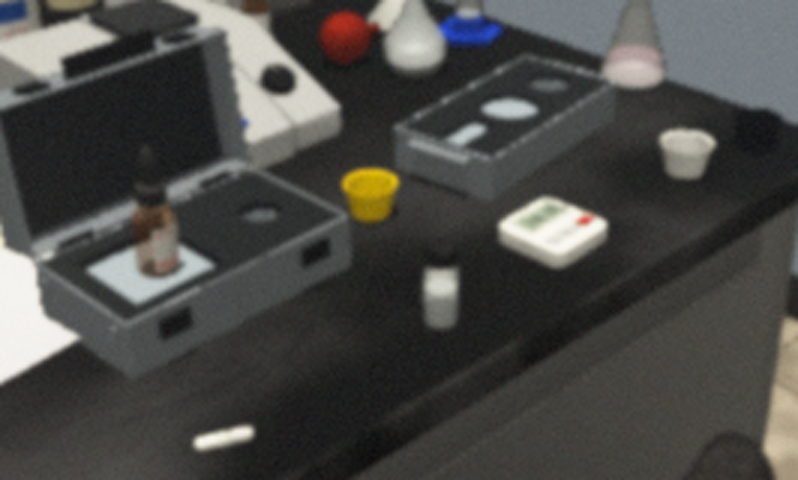

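View pics/si.png

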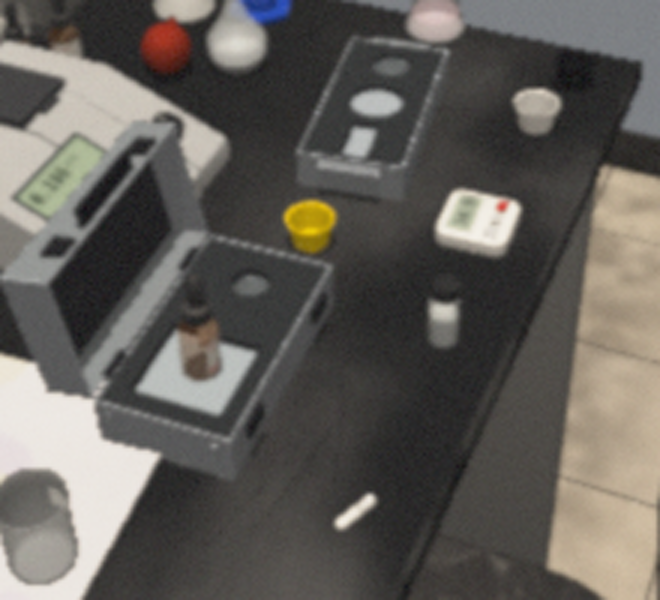

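The crops show the white cup at scene crop (687,150) and side crop (537,110), which fits the description. The yellow cup-shaped thing is a decoy. Next I turn these pixels into positions.

```bash
cat > m.py <<'E'
from h import *
S=load('scene0');D=load('side0')
def s(u,v,z):return onz(S,u/3+190-.33,v/3+180-.33,z)
def d(u,v,z):return onz(D,u/3+205-.33,v/3+180-.33,z)
P={'vialpocket':((261,213),(251,285),.044),'cuprec':((510,108),(377,103),.034),'slot':((467,134),(360,142),.034),'botpocket':((549,85),(391,67),.036),
'vialtop':((443,252),(447,287),.064),'vialbase':((440,320),(442,339),0),'timer':((553,230),(479,219),.016),'cuprim':((687,142),(537,101),.028),'cupbase':((686,172),(536,127),0),
'barA':((199,443),(341,522),.005),'barB':((249,432),(371,498),.005),'botbase':((160,268),(203,372),.035),'bottop':((147,150),(197,285),.135),
'caseFR':((350,212),(332,268),.046),'caseFL':((128,345),(236,443),.046),'trayFL':((490,158),(405,168),.04),'trayFR':((616,85),(449,49),.04),'trayBL':((397,127),(300,152),.04),'recA':((147,305),(219,415),.035),
'tmN':((558,262),(500,250),.012),'tmL':((499,230),(437,230),.012),'tmF':((550,199),(460,190),.014),'tmR':((606,225),(521,212),.014)}
for k,(a,b,z) in P.items(): print(k,np.round(s(*a,z)*1e3),np.round(d(*b,z)*1e3))
E
python3 m.py
```

```text
vialpocket [577. 117.  44.] [581. 120.  44.]
cuprec [ 586. -175.   34.] [ 587. -173.   34.]
slot [ 576. -109.   34.] [ 578. -107.   34.]
botpocket [ 592. -236.   36.] [ 597. -234.   36.]
vialtop [417.  81.  64.] [423.  81.  64.]
vialbase [426.  74.   0.] [426.  77.   0.]
timer [436. -61.  16.] [443. -63.  16.]
cuprim [ 441. -242.   28.] [ 444. -243.   28.]
cupbase [ 438. -241.    0.] [ 441. -238.    0.]
barA [429. 285.   5.] [429. 285.   5.]
barB [416. 256.   5.] [417. 256.   5.]
botbase [578. 210.  35.] [577. 216.  35.]
bottop [571. 214. 135.] [570. 220. 135.]
caseFR [528.  69.  46.] [526.  77.  46.]
caseFL [498. 288.  46.] [515. 278.  46.]
trayFL [523. -81.  40.] [521. -79.  40.]
trayFR [ 543. -273.   40.] [ 551. -282.   40.]
trayBL [620. -67.  40.] [621. -65.  40.]
recA [543. 244.  35.] [545. 251.  35.]
tmN [406. -32.  12.] [413. -35.  12.]
tmL [470. -36.  12.] [474. -39.  12.]
tmF [ 473. -100.   14.] [473. -98.  14.]
tmR [414. -99.  14.] [411. -89.  14.]
```

Both views agree to within a few mm. Tray: centre about (586,-173), yaw about 0.135. Case vial pocket: about (579,118), yaw about 0.06. I'll move over the work and refine with the wrist camera.

{"api": "apply_moves", "payload": {
  "rows": [
    {"x": 26, "y": -22, "z": -8},
    {"x": 26, "y": -22, "z": -8},
    {"x": 26, "y": -22, "z": -8},
    {"x": 26, "y": -22, "z": -8},
    {"x": 26, "y": -22, "z": -8}
  ]
}}

```text
invalid input at $.rows[0]: expected keys x, y, z, ax, ay, az, gripper
```

{"api": "apply_moves", "payload": {
  "rows": [
    {"x": 26, "y": -22, "z": -8},
    {"x": 26, "y": -22, "z": -8},
    {"x": 26, "y": -22, "z": -8},
    {"x": 26, "y": -22, "z": -8},
    {"x": 26, "y": -22, "z": -8}
  ]
}}

```text
invalid input at $.rows[0]: expected keys x, y, z, ax, ay, az, gripper
```

{"api": "apply_moves", "payload": {
  "rows": [
    {"x": 26, "y": -22},
    {"x": 26, "y": -22},
    {"x": 26, "y": -22},
    {"x": 26, "y": -22},
    {"x": 26, "y": -22}
  ]
}}

```text
invalid input at $.rows[0]: expected keys x, y, z, ax, ay, az, gripper
```

{"api": "apply_moves", "payload": {
  "rows": [
    {"x": 26, "y": -22},
    {"x": 26, "y": -22},
    {"x": 26, "y": -22},
    {"x": 26, "y": -22},
    {"x": 26, "y": -22}
  ]
}}

```text
invalid input at $.rows[0]: expected keys x, y, z, ax, ay, az, gripper
```

{"api": "apply_moves", "payload": {
  "rows": [
    {"az": 6.7},
    {"az": 6.7},
    {"az": 6.7},
    {},
    {}
  ]
}}

```text
invalid input at $.rows[0]: expected keys x, y, z, ax, ay, az, gripper
```

```bash
cat >> h.py <<'E'
def plan(x,y,z,yaw=0):
    """mm, deg: print az turn, then tool shift after the turn, to bring the TCP there"""
    o=get_obs(); p=np.array(o['position'])*1e3; r=R.from_quat(o['ee_rot'])
    t=R.from_euler('z',yaw,degrees=True)*R.from_quat([1,0,0,0])
    print('at',np.round(p,1),'turn(tool)',np.round(np.degrees((r.inv()*t).as_rotvec()),2),'then shift',np.round(t.inv().apply(np.array([x,y,z])-p),1))
E
python3 - <<'E'
from h import *
import workcell
print([k for k in dir(workcell) if k[0]!='_'], getattr(workcell,'tcp_to_tips',None))
o=get_obs();print(o['clock'],o['position'],o['ee_rot'])
snap('wrist','w1')
K,r,t=KRT(load('w1'));print(-r.T@t,r)
E
```

```text
['MotionError', 'camera', 'get_obs', 'hand_in', 'tcp_to_tips'] 0.011
0.15 [ 0.21469538 -0.58669719  0.24173291] [ 9.84654109e-01  1.74516557e-01 -1.20142597e-04 -4.93217496e-04]
[ 0.28396718 -0.56099226  0.37252146] [[ 0.34409161 -0.9389349  -0.00148846]
 [-0.89963069 -0.33014083  0.28578251]
 [-0.26882258 -0.0969963  -0.95829335]]
```

View pics/w1.png

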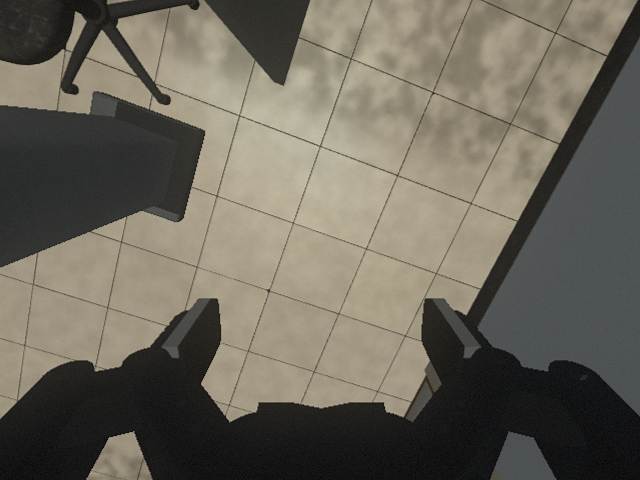

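The moves were refused because every key is required. This wrist picture shows only the floor: the fingers sit at (210,320) and (435,320), and image up is tool +x. I'll resend with full rows.

{"api": "apply_moves", "payload": {
  "rows": [
    {"x": 26, "y": -22, "z": -8, "ax": 0, "ay": 0, "az": 0, "gripper": 0},
    {"x": 26, "y": -22, "z": -8, "ax": 0, "ay": 0, "az": 0, "gripper": 0},
    {"x": 26, "y": -22, "z": -8, "ax": 0, "ay": 0, "az": 0, "gripper": 0},
    {"x": 26, "y": -22, "z": -8, "ax": 0, "ay": 0, "az": 0, "gripper": 0},
    {"x": 26, "y": -22, "z": -8, "ax": 0, "ay": 0, "az": 0, "gripper": 0}
  ]
}}

```text
clock: 0.62
position: [0.2996, -0.4374, 0.2826]
ee_rot: [0.985, 0.174, -0.0, 0.0]
ft_force: [0.4, 0.3, 0.7]
grip_width: 1.003
grasp_force: 0.0
```

{"api": "apply_moves", "payload": {
  "rows": [
    {"x": 26, "y": -22, "z": -8, "ax": 0, "ay": 0, "az": 0, "gripper": 0},
    {"x": 26, "y": -22, "z": -8, "ax": 0, "ay": 0, "az": 0, "gripper": 0},
    {"x": 26, "y": -22, "z": -8, "ax": 0, "ay": 0, "az": 0, "gripper": 0},
    {"x": 26, "y": -22, "z": -8, "ax": 0, "ay": 0, "az": 0, "gripper": 0},
    {"x": 26, "y": -22, "z": -8, "ax": 0, "ay": 0, "az": 0, "gripper": 0}
  ]
}}

```text
clock: 1.03
position: [0.3838, -0.2894, 0.3227]
ee_rot: [0.985, 0.174, -0.0, 0.0]
ft_force: [0.7, -1.2, 0.9]
grip_width: 0.997
grasp_force: 0.0
```

{"api": "apply_moves", "payload": {
  "rows": [
    {"x": 26, "y": -22, "z": 0, "ax": 0, "ay": 0, "az": 0, "gripper": 0},
    {"x": 26, "y": -22, "z": 0, "ax": 0, "ay": 0, "az": 0, "gripper": 0},
    {"x": 26, "y": -22, "z": 0, "ax": 0, "ay": 0, "az": 0, "gripper": 0},
    {"x": 26, "y": -22, "z": 0, "ax": 0, "ay": 0, "az": 0, "gripper": 0},
    {"x": 26, "y": -22, "z": 0, "ax": 0, "ay": 0, "az": 0, "gripper": 0}
  ]
}}

```text
clock: 1.45
position: [0.4681, -0.1414, 0.3224]
ee_rot: [0.985, 0.174, 0.0, 0.0]
ft_force: [-0.1, -0.9, -1.0]
grip_width: 1.0
grasp_force: 0.0
```

{"api": "apply_moves", "payload": {
  "rows": [
    {"x": 26, "y": -22, "z": 0, "ax": 0, "ay": 0, "az": 0, "gripper": 0},
    {"x": 26, "y": -22, "z": 0, "ax": 0, "ay": 0, "az": 0, "gripper": 0},
    {"x": 26, "y": -22, "z": 0, "ax": 0, "ay": 0, "az": 0, "gripper": 0},
    {"x": 26, "y": -22, "z": 0, "ax": 0, "ay": 0, "az": 0, "gripper": 0},
    {"x": 26, "y": -22, "z": 0, "ax": 0, "ay": 0, "az": 0, "gripper": 0}
  ]
}}

```text
clock: 1.87
position: [0.5524, 0.0064, 0.3223]
ee_rot: [0.985, 0.174, 0.0, 0.0]
ft_force: [0.8, -0.5, -0.4]
grip_width: 1.003
grasp_force: 0.0
```

{"api": "apply_moves", "payload": {
  "rows": [
    {"x": 0, "y": 0, "z": 0, "ax": 0, "ay": 0, "az": 6.7, "gripper": 0},
    {"x": 0, "y": 0, "z": 0, "ax": 0, "ay": 0, "az": 6.7, "gripper": 0},
    {"x": 0, "y": 0, "z": 0, "ax": 0, "ay": 0, "az": 6.7, "gripper": 0},
    {"x": 0, "y": 0, "z": 0, "ax": 0, "ay": 0, "az": 0, "gripper": 0},
    {"x": 0, "y": 0, "z": 0, "ax": 0, "ay": 0, "az": 0, "gripper": 0}
  ]
}}

```text
clock: 2.28
position: [0.5519, 0.0049, 0.3222]
ee_rot: [1.0, 0.002, -0.0, 0.0]
ft_force: [0.2, 0.8, -0.2]
grip_width: 0.998
grasp_force: 0.0
```

```bash
python3 - <<'E'
from h import *
o=get_obs();print(o['clock'],o['position'],o['ee_rot'])
snap('wrist','w2')
crop('w2',0,0,640,480,1.25,'w2b')
E
```

```text
2.2833 [0.55185046 0.00492833 0.32220634] [ 9.99998358e-01  1.80746272e-03 -9.32250904e-05  8.60948280e-05]
```

View pics/w2b.png

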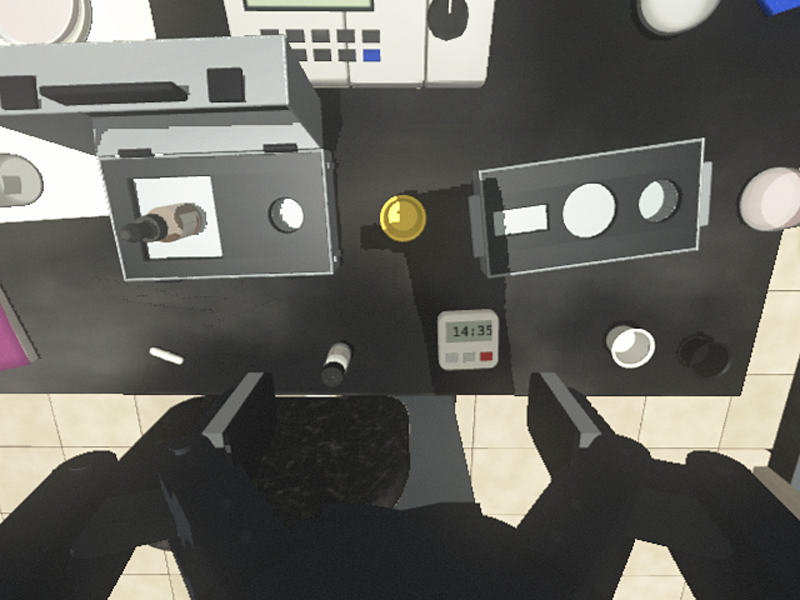

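The wrist view, in 1.25x pixels, shows the following:
- **Case:** rim corners at (125,279), (333,273), (328,151) and (100,158); vial pocket at (286,215).
- **Tray:** rim corners at (488,277), (698,248), (705,139) and (479,170).
- **Objects:** bottle base about (196,218), timer (468,340), vial cap (334,373), white cup rim (631,346), bar (167,355).

Other cup shapes are the yellow one at (402,218) and a black one at (706,353). The white one is the one meant.

```bash
cat > m2.py <<'E'
from h import *
c=load('w2'); q=lambda u,v,z:onz(c,u/1.25-.1,v/1.25-.1,z)*1e3
def fit(px,z,model):
    w=np.array([q(u,v,z)[:2] for u,v in px]); m=np.array(model,float)
    H=np.linalg.svd((m-m.mean(0)).T@(w-w.mean(0))); r=(H[0]@H[2]).T
    t=w.mean(0)-r@m.mean(0); print('centre',t.round(1),'yaw',np.degrees(np.arctan2(r[1,0],r[0,0])).round(2),'resid',(w-(m@r.T+t)).round(1).tolist()); return r,t
print('case');rc,tc=fit([(125,279),(333,273),(328,151),(100,158)],.046,[(-58,103),(-58,-103),(58,-103),(58,103)])
print('vp',tc+rc@[0,-62],'meas',q(286,215,.044)[:2],'rec',tc+rc@[0,42])
print('tray');rt,tt=fit([(488,277),(698,248),(705,139),(479,170)],.04,[(-52,103),(-52,-103),(52,-103),(52,103)])
for n,m,px,z in [('bp',(0,-66),(658,200),.038),('cup',(0,0),(589,210),.038),('slot',(0,66),(525,219),.034)]: print(n,(tt+rt@m).round(1),'meas',q(*px,z)[:2].round(1))
print('timer');fit([(438,311),(498,310),(498,368),(438,370)],.015,[(33,33),(33,-33),(-33,-33),(-33,33)])
for n,u,v,z in [('botbase',196,218,.035),('botshoulder',165,222,.097),('bottop',133,232,.135),('vialcap',334,373,.064),('vialbase',343,346,0),('cup',631,346,.028),('barA',150,349,.005),('barB',184,361,.005),('flask',770,200,0.02),('yellow',402,218,.025)]: print(n,q(u,v,z)[:2].round(1))
E
python3 m2.py
```

```text
case
centre [583.7 174.4] yaw 1.59 resid [[1.3, -0.1], [2.4, 2.3], [-1.3, -1.1], [-2.4, -1.0]]
vp [585.4318189  112.38806981] meas [586.24914808 114.29156986] rec [582.54401758 216.34796883]
tray
centre [ 591.2 -174.2] yaw 8.07 resid [[0.9, -0.7], [1.8, 1.2], [-2.0, 0.3], [-0.7, -0.7]]
bp [ 600.5 -239.5] meas [ 601.1 -236.7]
cup [ 591.2 -174.2] meas [ 591.6 -172.7]
slot [ 581.9 -108.9] meas [ 582.4 -113.7]
timer
centre [448.6 -68. ] yaw 2.3 resid [[2.1, -0.4], [0.9, 1.1], [-1.4, -0.9], [-1.5, 0.2]]
botbase [582.2 203.6]
botshoulder [585.3 200.2]
bottop [582.1 204.3]
vialcap [432.9  72.4]
vialbase [435.1  71.7]
cup [ 448.1 -240.4]
barA [432.6 289.1]
barB [418.  252.8]
flask [ 600.5 -357.6]
yellow [582.    5.1]
```

```bash
python3 - <<'E'
from h import *
c=load('w2'); p=np.array([.55185,.00493,.3222])
for dx in(-.011,.011):
  for dy in(-.0425,.0425):
    for dz in (.002,): print(dx,dy,proj(c,p+[dx,dy,dz]))
crop('w2',140,270,360,130,2.2,'pads')
E
```

```text
-0.011 -0.0425 [421.41045072 342.97526732]
-0.011 0.0425 [224.05856836 342.25307069]
0.011 -0.0425 [426.10727845 296.46083808]
0.011 0.0425 [219.96948871 295.67674677]
```

View pics/pads.png

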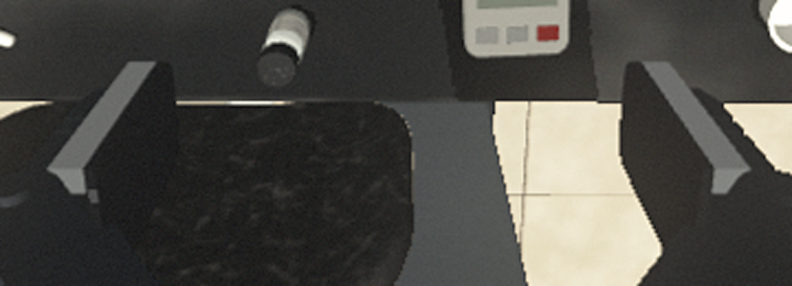

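Fingertip projections match the calibration within about 1–2 mm. I'll use the averaged camera positions and go above the bottle.

{"api": "apply_moves", "payload": {
  "rows": [
    {"x": 5, "y": -41, "z": 10, "ax": 0, "ay": 0, "az": 0, "gripper": 0},
    {"x": 5, "y": -41, "z": 15, "ax": 0, "ay": 0, "az": 0, "gripper": 0},
    {"x": 5, "y": -41, "z": 20, "ax": 0, "ay": 0, "az": 0, "gripper": 0},
    {"x": 5, "y": -41, "z": 20, "ax": 0, "ay": 0, "az": 0, "gripper": 0},
    {"x": 5, "y": -41, "z": 20, "ax": 0, "ay": 0, "az": 0, "gripper": 0}
  ]
}}

```text
clock: 2.75
position: [0.5753, 0.1971, 0.2433]
ee_rot: [1.0, 0.001, 0.0, 0.0]
ft_force: [0.5, -0.5, 0.6]
grip_width: 0.998
grasp_force: 0.0
```

{"api": "apply_moves", "payload": {
  "rows": [
    {"x": 0, "y": 0, "z": 30, "ax": 0, "ay": 0, "az": 0, "gripper": 0},
    {"x": 0, "y": 0, "z": 30, "ax": 0, "ay": 0, "az": 0, "gripper": 0},
    {"x": 0, "y": 0, "z": 10, "ax": 0, "ay": 0, "az": 0, "gripper": 0},
    {"x": 0, "y": 0, "z": 0, "ax": 0, "ay": 0, "az": 0, "gripper": 0},
    {"x": 0, "y": 0, "z": 0, "ax": 0, "ay": 0, "az": 0, "gripper": 0}
  ]
}}

```text
clock: 3.17
position: [0.5756, 0.1952, 0.1747]
ee_rot: [1.0, 0.0, 0.0, -0.0]
ft_force: [0.3, 0.7, 0.7]
grip_width: 1.0
grasp_force: 0.0
```

```bash
python3 - <<'E'
from h import *
c=snap('wrist','w3')
p=np.array(get_obs()['position'])
im=c['color'][:,:,::-1].copy()
for z in (.135,.097,.035): # candidate bottle axis points
    u=proj(c,[.577,.211,z]); print(z,u); cv2.circle(im,tuple(int(round(k)) for k in u),3,(0,255,0),1)
cv2.imwrite('pics/w3b.png',cv2.resize(im,None,fx=1.25,fy=1.25))
plan(577,211,82)
E
```

```text
0.135 [292.95085149 277.92689938]
0.097 [297.56932676 254.75057529]
0.035 [302.52462086 229.88403486]
at [576.1 195.5 175.7] turn(tool) [-0.03 -0.12 -0.  ] then shift [  0.9 -15.5  93.7]
```

View pics/w3b.png

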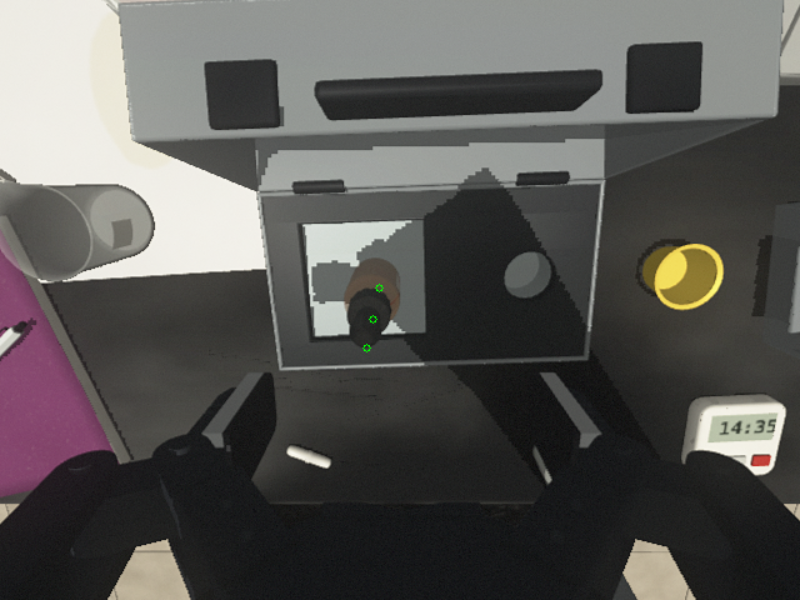

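The wrist view shows the bottle axis running from its base at (375,278) to the bulb at (366,342), within a few mm of my estimate (green marks). Descend and grip.

{"api": "apply_moves", "payload": {
  "rows": [
    {"x": 1, "y": -14, "z": 0, "ax": 0, "ay": 0, "az": 0, "gripper": 0},
    {"x": 0, "y": 0, "z": 30, "ax": 0, "ay": 0, "az": 0, "gripper": 0},
    {"x": 0, "y": 0, "z": 30, "ax": 0, "ay": 0, "az": 0, "gripper": 0},
    {"x": 0, "y": 0, "z": 33, "ax": 0, "ay": 0, "az": 0, "gripper": 0},
    {"x": 0, "y": 0, "z": 0, "ax": 0, "ay": 0, "az": 0, "gripper": 0}
  ]
}}

```text
clock: 3.63
position: [0.5739, 0.2092, 0.0764]
ee_rot: [1.0, 0.0, -0.003, 0.001]
ft_force: [-0.8, -0.9, -1.1]
grip_width: 0.995
grasp_force: 0.0
```

{"api": "apply_moves", "payload": {
  "rows": [
    {"x": 0, "y": 0, "z": 0, "ax": 0, "ay": 0, "az": 0, "gripper": 0.4},
    {"x": 0, "y": 0, "z": 0, "ax": 0, "ay": 0, "az": 0, "gripper": 0.5},
    {"x": 0, "y": 0, "z": 0, "ax": 0, "ay": 0, "az": 0, "gripper": 0.6},
    {"x": 0, "y": 0, "z": 0, "ax": 0, "ay": 0, "az": 0, "gripper": 0.7},
    {"x": 0, "y": 0, "z": 0, "ax": 0, "ay": 0, "az": 0, "gripper": 0.8}
  ],
  "newtons": 20
}}

```text
clock: 4.05
position: [0.5772, 0.2102, 0.0827]
ee_rot: [1.0, -0.0, 0.001, -0.0]
ft_force: [-0.7, -0.6, 8.2]
grip_width: 0.346
grasp_force: 19.2
```

{"api": "apply_moves", "payload": {
  "rows": [
    {"x": 0, "y": 0, "z": 0, "ax": 0, "ay": 0, "az": 0, "gripper": 0.9},
    {"x": 0, "y": 0, "z": 0, "ax": 0, "ay": 0, "az": 0, "gripper": 0.9},
    {"x": 0, "y": 0, "z": 0, "ax": 0, "ay": 0, "az": 0, "gripper": 0.9},
    {"x": 0, "y": 0, "z": 0, "ax": 0, "ay": 0, "az": 0, "gripper": 0.9},
    {"x": 0, "y": 0, "z": 0, "ax": 0, "ay": 0, "az": 0, "gripper": 0.9}
  ]
}}

```text
clock: 4.47
position: [0.5773, 0.2103, 0.0827]
ee_rot: [1.0, -0.0, 0.002, -0.0]
ft_force: [0.4, -0.2, 7.3]
grip_width: 0.345
grasp_force: 19.4
```

```bash
python3 - <<'E'
from h import *
snap('wrist','w4'); snap('side','s4'); snap('scene','c4')
a=cv2.imread('pics/w4.png')[150:480,140:500]; b=cv2.imread('pics/s4.png')[220:330,220:330]; d=cv2.imread('pics/c4.png')[200:310,190:300]
b=cv2.resize(b,(275,275),interpolation=2);d=cv2.resize(d,(275,275),interpolation=2)
a=cv2.resize(a,(520,477)); o=np.zeros((550,795,3),np.uint8);o[:477,:520]=a;o[:275,520:]=b;o[275:,520:]=d
cv2.imwrite('pics/m4.png',o); plan(577,211,82)
E
```

```text
at [577.3 210.3  82.7] turn(tool) [-0.05 -0.17 -0.01] then shift [-0.3 -0.7  0.7]
```

View pics/m4.png

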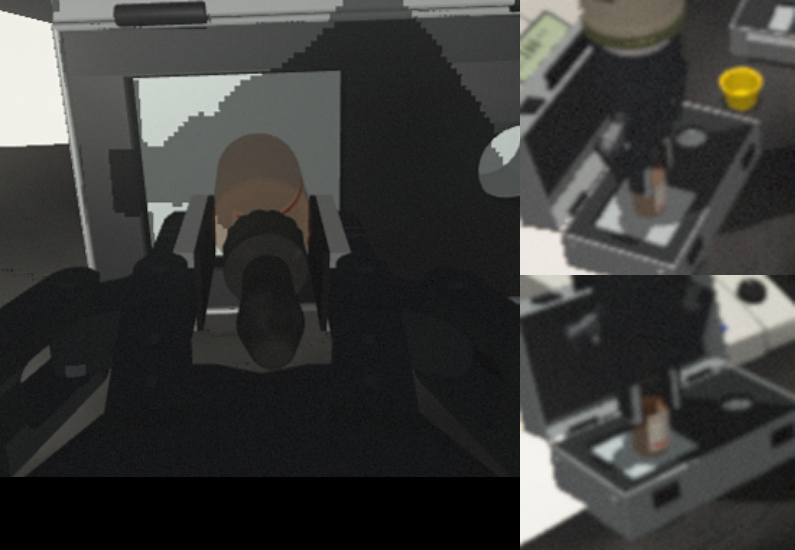

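```bash
python3 - <<'E'
from h import *
c=load('w4'); print('far edge',onz(c,318.6,242,.035)*1e3)
f=lambda u,v:(140+u*360/520,150+v*330/477)
print('recess corners',[ (onz(c,*f(u,v),z)*1e3).round(1)[:2].tolist() for u,v,z in [(340,70,.044),(147,248,.035),(138,78,.035)]])
print('pocketL',onz(c,*f(480,170),.044)*1e3)
E
```

```text
far edge [596.54463903 212.39069977  35.        ]
recess corners [[622.0, 184.0], [547.9, 257.4], [617.5, 256.2]]
pocketL [585.17453315 131.07184236  44.        ]
```

{"api": "apply_moves", "payload": {
  "rows": [
    {"x": 0, "y": 0, "z": -20, "ax": 0, "ay": 0, "az": 0, "gripper": 0.9},
    {"x": 0, "y": 0, "z": -30, "ax": 0, "ay": 0, "az": 0, "gripper": 0.9},
    {"x": 0, "y": 0, "z": -30, "ax": 0, "ay": 0, "az": 0, "gripper": 0.9},
    {"x": 0, "y": 0, "z": -20, "ax": 0, "ay": 0, "az": 0, "gripper": 0.9},
    {"x": 0, "y": 0, "z": 0, "ax": 0, "ay": 0, "az": 0, "gripper": 0.9}
  ],
  "newtons": 25
}}

```text
clock: 5.03
position: [0.5781, 0.2109, 0.1865]
ee_rot: [1.0, -0.0, 0.004, -0.001]
ft_force: [0.5, -0.0, 0.6]
grip_width: 0.344
grasp_force: 24.8
```

{"api": "apply_moves", "payload": {
  "rows": [
    {"x": 1, "y": 20, "z": 0, "ax": 0, "ay": 0, "az": 0, "gripper": 0.9},
    {"x": 1, "y": 30, "z": 0, "ax": 0, "ay": 0, "az": 0, "gripper": 0.9},
    {"x": 1, "y": 35, "z": 0, "ax": 0, "ay": 0, "az": 0, "gripper": 0.9},
    {"x": 2, "y": 37, "z": 0, "ax": 0, "ay": 0, "az": 0, "gripper": 0.9},
    {"x": 2, "y": 37, "z": 0, "ax": 0, "ay": 0, "az": 0, "gripper": 0.9}
  ]
}}

```text
clock: 5.45
position: [0.5829, 0.0493, 0.1809]
ee_rot: [1.0, 0.0, 0.0, 0.0]
ft_force: [0.8, 0.1, -0.3]
grip_width: 0.342
grasp_force: 24.8
```

{"api": "apply_moves", "payload": {
  "rows": [
    {"x": 2, "y": 37, "z": 0, "ax": 0, "ay": 0, "az": 0, "gripper": 0.9},
    {"x": 2, "y": 37, "z": 0, "ax": 0, "ay": 0, "az": 0, "gripper": 0.9},
    {"x": 2, "y": 37, "z": 0, "ax": 0, "ay": 0, "az": 0, "gripper": 0.9},
    {"x": 2, "y": 37, "z": 0, "ax": 0, "ay": 0, "az": 0, "gripper": 0.9},
    {"x": 2, "y": 37, "z": 0, "ax": 0, "ay": 0, "az": 0, "gripper": 0.9}
  ]
}}

```text
clock: 5.87
position: [0.5929, -0.1362, 0.181]
ee_rot: [1.0, -0.0, 0.0, 0.0]
ft_force: [1.3, -0.8, 0.1]
grip_width: 0.336
grasp_force: 24.8
```

{"api": "apply_moves", "payload": {
  "rows": [
    {"x": 1, "y": 37, "z": 10, "ax": 0, "ay": 0, "az": 0, "gripper": 0.9},
    {"x": 0, "y": 33, "z": 15, "ax": 0, "ay": 0, "az": 0, "gripper": 0.9},
    {"x": 0, "y": 33, "z": 15, "ax": 0, "ay": 0, "az": 0, "gripper": 0.9},
    {"x": 0, "y": 0, "z": 10, "ax": 0, "ay": 0, "az": 0, "gripper": 0.9},
    {"x": 0, "y": 0, "z": 0, "ax": 0, "ay": 0, "az": 0, "gripper": 0.9}
  ]
}}

```text
clock: 6.28
position: [0.5921, -0.2397, 0.1278]
ee_rot: [1.0, -0.002, -0.002, -0.0]
ft_force: [-0.6, 1.1, -1.6]
grip_width: 0.339
grasp_force: 24.8
```

```bash
python3 - <<'E'
from h import *
snap('wrist','w5'); snap('side','s5'); snap('scene','c5'); plan(596,-236.5,55)
a=cv2.imread('pics/w5.png')[60:400,120:520]; b=cv2.imread('pics/s5.png')[170:270,280:380]; d=cv2.imread('pics/c5.png')[150:250,320:420]
b=cv2.resize(b,(300,300),interpolation=2);d=cv2.resize(d,(300,300),interpolation=2)
a=cv2.resize(a,(500,425)); o=np.zeros((600,800,3),np.uint8);o[:425,:500]=a;o[:300,500:]=b;o[300:,500:]=d
cv2.imwrite('pics/m5.png',o)
E
```

```text
at [ 594.8 -235.8  131.5] turn(tool) [-0.03 -0.05  0.1 ] then shift [ 1.2  0.7 76.5]
```

View pics/m5.png

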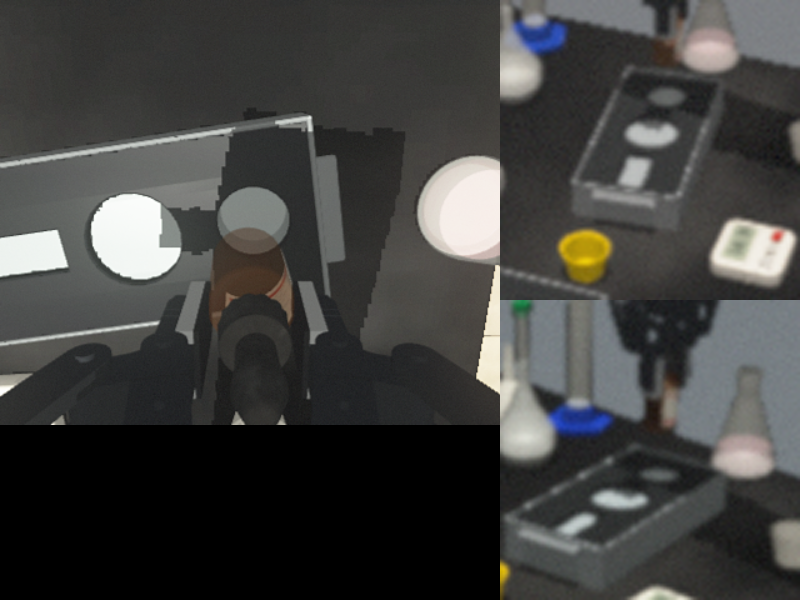

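The bottle is held upright above the pocket, whose centre is at composite (253,220). The cup recess is at (136,236) and the bottle base is around column 250. The flask is clear to the right.

```bash
python3 - <<'E'
from h import *
c=load('w5'); g=lambda u,v,z:(onz(c,120+u*.8-.1,60+v*.8-.1,z)*1e3).round(1)
print('pocket',g(253,220,.038),'l/r edge',g(217.5,220,.038),g(289,220,.038),'cup',g(136,237,.038),'base far edge',g(251,228,.084),'base l/r',g(212,255,.084),g(287,255,.084))
S=load('s5');C=load('c5')
print('side pocket',onz(S,280+667/3-500/3-.33,170+97/3-.33,.038)*1e3,'scene',onz(C,320+(660-500)/3-.33,150+(475-300)/3-.33,.038)*1e3)
print('side cup',onz(S,280+152/3-.33,170+134/3-.33,.034)*1e3,'scene',onz(C,320+(619-500)/3-.33,150+(499-300)/3-.33,.034)*1e3)
E
```

```text
pocket [ 602.3 -239.8   38. ] l/r edge [ 602.3 -220.8   38. ] [ 602.2 -259.1   38. ] cup [ 592.9 -176.4   38. ] base far edge [ 612.1 -238.8   84. ] base l/r [ 599.8 -221.8   84. ] [ 599.7 -254.4   84. ]
side pocket [ 594.70723626 -231.78550186   38.        ] scene [ 588.59337185 -232.96068998   38.        ]
side cup [ 586.57023796 -171.17862129   34.        ] scene [ 585.44890118 -173.23820739   34.        ]
```

{"api": "apply_moves", "payload": {
  "rows": [
    {"x": 4, "y": 1, "z": 0, "ax": 0, "ay": 0, "az": 0, "gripper": 0.9},
    {"x": 0, "y": 0, "z": 20, "ax": 0, "ay": 0, "az": 0, "gripper": 0.9},
    {"x": 0, "y": 0, "z": 16, "ax": 0, "ay": 0, "az": 0, "gripper": 0.9},
    {"x": 0, "y": 0, "z": 6, "ax": 0, "ay": 0, "az": 0, "gripper": 0.9},
    {"x": 0, "y": 0, "z": 0, "ax": 0, "ay": 0, "az": 0, "gripper": 0.9}
  ]
}}

```text
clock: 6.85
position: [0.5979, -0.2373, 0.0879]
ee_rot: [1.0, 0.001, -0.001, -0.0]
ft_force: [0.0, -0.4, -1.1]
grip_width: 0.337
grasp_force: 24.8
```

```bash
python3 - <<'E'
from h import *
c=snap('wrist','w6'); plan(599,-237,55)
cv2.imwrite('pics/w6b.png',cv2.resize(cv2.imread('pics/w6.png')[120:400,170:470],None,fx=2,fy=2))
E
```

```text
at [ 598.5 -237.6   89.1] turn(tool) [-0.01  0.01  0.06] then shift [ 0.5 -0.6 34.1]
```

View pics/w6b.png

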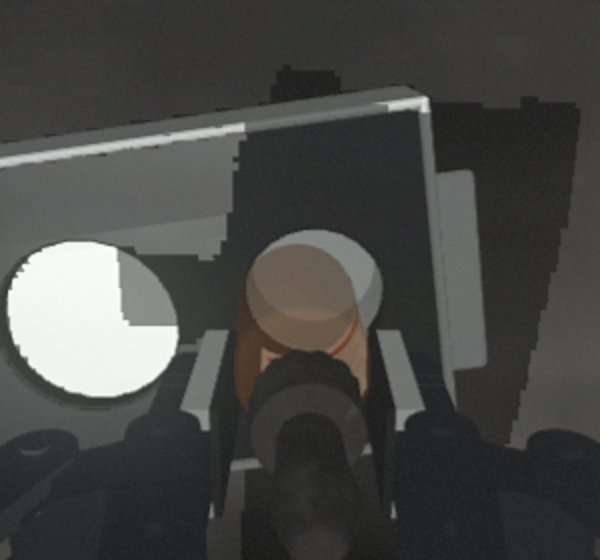

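The bottle base disc (centre about (302,297)) is just above the pocket rim (centre about (312,288)). It needs about 3 mm towards -y; x is fine.

{"api": "apply_moves", "payload": {
  "rows": [
    {"x": 0, "y": 3, "z": 0, "ax": 0, "ay": 0, "az": 0, "gripper": 0.9},
    {"x": 0, "y": 0, "z": 5, "ax": 0, "ay": 0, "az": 0, "gripper": 0.9},
    {"x": 0, "y": 0, "z": 5, "ax": 0, "ay": 0, "az": 0, "gripper": 0.9},
    {"x": 0, "y": 0, "z": 0, "ax": 0, "ay": 0, "az": 0, "gripper": 0.9},
    {"x": 0, "y": 0, "z": 0, "ax": 0, "ay": 0, "az": 0, "gripper": 0.9}
  ]
}}

```text
clock: 7.32
position: [0.598, -0.2412, 0.0786]
ee_rot: [1.0, -0.0, -0.0, -0.0]
ft_force: [-0.9, -0.2, 0.3]
grip_width: 0.338
grasp_force: 24.8
```

{"api": "apply_moves", "payload": {
  "rows": [
    {"x": 0, "y": 0, "z": 8, "ax": 0, "ay": 0, "az": 0, "gripper": 0.9},
    {"x": 0, "y": 0, "z": 8, "ax": 0, "ay": 0, "az": 0, "gripper": 0.9},
    {"x": 0, "y": 0, "z": 4, "ax": 0, "ay": 0, "az": 0, "gripper": 0.9},
    {"x": 0, "y": 0, "z": 0, "ax": 0, "ay": 0, "az": 0, "gripper": 0.9},
    {"x": 0, "y": 0, "z": 0, "ax": 0, "ay": 0, "az": 0, "gripper": 0.9}
  ]
}}

```text
clock: 7.73
position: [0.5979, -0.2412, 0.0583]
ee_rot: [1.0, 0.0, -0.0, -0.0]
ft_force: [0.7, 0.0, -0.8]
grip_width: 0.344
grasp_force: 24.8
```

The bottle has entered without contact. I lower the last bit, release and rise.

{"api": "apply_moves", "payload": {
  "rows": [
    {"x": 0, "y": 0, "z": 2, "ax": 0, "ay": 0, "az": 0, "gripper": 0.9},
    {"x": 0, "y": 0, "z": 0, "ax": 0, "ay": 0, "az": 0, "gripper": 0.6},
    {"x": 0, "y": 0, "z": 0, "ax": 0, "ay": 0, "az": 0, "gripper": 0.4},
    {"x": 0, "y": 0, "z": 0, "ax": 0, "ay": 0, "az": 0, "gripper": 0.2},
    {"x": 0, "y": 0, "z": 0, "ax": 0, "ay": 0, "az": 0, "gripper": 0.2}
  ]
}}

```text
clock: 8.15
position: [0.5984, -0.2414, 0.0571]
ee_rot: [1.0, 0.0, 0.0, 0.0]
ft_force: [-0.1, 0.1, -0.1]
grip_width: 0.796
grasp_force: 0.0
```

{"api": "apply_moves", "payload": {
  "rows": [
    {"x": 0, "y": 0, "z": -15, "ax": 0, "ay": 0, "az": 0, "gripper": 0.2},
    {"x": 0, "y": 0, "z": -30, "ax": 0, "ay": 0, "az": 0, "gripper": 0.2},
    {"x": 0, "y": 0, "z": -40, "ax": 0, "ay": 0, "az": 0, "gripper": 0},
    {"x": 0, "y": 0, "z": -30, "ax": 0, "ay": 0, "az": 0, "gripper": 0},
    {"x": -10, "y": 0, "z": -10, "ax": 0, "ay": 0, "az": 0, "gripper": 0}
  ]
}}

```text
clock: 8.57
position: [0.5912, -0.2411, 0.1875]
ee_rot: [1.0, 0.001, 0.004, 0.001]
ft_force: [1.1, -0.4, 0.4]
grip_width: 0.996
grasp_force: 0.0
```

```bash
python3 - <<'E'
from h import *
plan(444,-242,120)
E
```

```text
at [ 591.2 -241.1  187.5] turn(tool) [ 0.12 -0.43  0.06] then shift [-147.2    0.9   67.5]
```

{"api": "apply_moves", "payload": {
  "rows": [
    {"x": -35, "y": 0, "z": 0, "ax": 0, "ay": 0, "az": 0, "gripper": 0},
    {"x": -37, "y": 0, "z": 9, "ax": 0, "ay": 0, "az": 0, "gripper": 0},
    {"x": -37, "y": 0, "z": 14, "ax": 0, "ay": 0, "az": 0, "gripper": 0},
    {"x": -34, "y": 0, "z": 14, "ax": 0, "ay": 0, "az": 0, "gripper": 0},
    {"x": 0, "y": 0, "z": 0, "ax": 0, "ay": 0, "az": 0, "gripper": 0}
  ]
}}

```text
clock: 8.98
position: [0.4369, -0.2413, 0.141]
ee_rot: [1.0, -0.002, -0.005, -0.001]
ft_force: [0.1, 0.1, -0.6]
grip_width: 1.001
grasp_force: 0.0
```

{"api": "apply_moves", "payload": {
  "rows": [
    {"x": 0, "y": 0, "z": 0, "ax": 0, "ay": 0, "az": 0, "gripper": 0},
    {"x": 0, "y": 0, "z": 0, "ax": 0, "ay": 0, "az": 0, "gripper": 0}
  ]
}}

```text
clock: 9.15
position: [0.4458, -0.2415, 0.1456]
ee_rot: [1.0, -0.0, 0.001, 0.0]
ft_force: [0.7, -0.2, -0.1]
grip_width: 1.0
grasp_force: 0.0
```

```bash
cat >> h.py <<'E'
def blob(c,p,th=150,rad=60,dark=False,box=None):
    """bright blob nearest to the projection of world p (m): centre px, minAreaRect, area, contour"""
    u=proj(c,p); g=cv2.cvtColor(c['color'],cv2.COLOR_RGB2GRAY)
    m=((g<th) if dark else (g>th)).astype(np.uint8)
    if box is not None: k=np.zeros_like(m);k[box[1]:box[3],box[0]:box[2]]=1;m*=k
    cs,_=cv2.findContours(m,cv2.RETR_EXTERNAL,cv2.CHAIN_APPROX_NONE)
    cs=[k for k in cs if cv2.contourArea(k)>40]
    k=min(cs,key=lambda k:-cv2.pointPolygonTest(k,(float(u[0]),float(u[1])),True))
    return u,k
def wpts(c,k,z): return np.array([onz(c,a,b,z)[:2]*1e3 for a,b in k[:,0,:]],np.float32)
E
python3 - <<'E'
from h import *
c=load('w2')
for n,p,z in [('cup',[.446,-.241,.028],.028),('timer',[.445,-.066,.016],.016),('bar',[.424,.270,.005],.005),('cuprec',[.590,-.174,.034],.034),('slot',[.58,-.11,.034],.034),('vp',[.583,.116,.04],.044),('rec',[.582,.22,.035],.037)]:
    u,k=blob(c,p); w=wpts(c,k,z); print(n,cv2.contourArea(k),'px',cv2.boundingRect(k),'world',[np.round(a,1) for a in cv2.minAreaRect(w)])
c=snap('wrist','w7'); print(get_obs()['position'])
for n,p,z in [('cup',[.446,-.241,.028],.028)]:
    for th in (110,150,180):
        u,k=blob(c,p,th); w=wpts(c,k,z); print(n,u,'px',cv2.boundingRect(k),'world',[np.round(a,1) for a in cv2.minAreaRect(w)])
E
```

```text
cup 813.0 px (489, 263, 35, 31) world [array([ 446. , -242.6]), array([43.4, 45.7]), np.float64(0.2)]
timer 1926.5 px (351, 250, 47, 45) world [array([448.4, -67.6]), array([64.6, 63.4]), np.float64(3.0)]
bar 133.0 px (120, 278, 26, 13) world [array([424.7, 272.6]), array([36.4,  9.8]), np.float64(66.8)]
cuprec 1342.0 px (450, 147, 42, 43) world [array([ 590.7, -173.8]), array([49.5, 49.3]), np.float64(0.2)]
slot 611.5 px (402, 164, 36, 24) world [array([ 581.9, -113.5]), array([23.5, 41.4]), np.float64(8.3)]
vp 303.5 px (224, 159, 19, 24) world [array([587.8, 109.1]), array([26.2, 21.4]), np.float64(43.2)]
rec 2661.5 px (107, 141, 71, 66) world [array([582.2, 219.1]), array([76. , 72.1]), np.float64(2.1)]
[ 0.44650133 -0.24137413  0.14576507]
cup [321.16649235 239.19425702] px (295, 211, 59, 57) world [array([ 445.6, -243.1]), array([44.1, 44. ]), np.float64(0.0)]
cup [321.16649235 239.19425702] px (295, 211, 58, 56) world [array([ 446. , -242.8]), array([43.3, 43.3]), np.float64(0.0)]
cup [321.16649235 239.19425702] px (312, 258, 33, 9) world [array([ 426.6, -246.6]), array([ 4.6, 25.1]), np.float64(9.4)]
```

{"api": "apply_moves", "payload": {
  "rows": [
    {"x": -1, "y": 2, "z": 30, "ax": 0, "ay": 0, "az": 0, "gripper": 0},
    {"x": 0, "y": 0, "z": 35, "ax": 0, "ay": 0, "az": 0, "gripper": 0},
    {"x": 0, "y": 0, "z": 35, "ax": 0, "ay": 0, "az": 0, "gripper": 0},
    {"x": 0, "y": 0, "z": 25, "ax": 0, "ay": 0, "az": 0, "gripper": 0},
    {"x": 0, "y": 0, "z": 0, "ax": 0, "ay": 0, "az": 0, "gripper": 0}
  ]
}}

```text
clock: 9.62
position: [0.4428, -0.2415, 0.0156]
ee_rot: [1.0, 0.001, -0.002, -0.002]
ft_force: [-1.2, 0.0, -0.3]
grip_width: 1.002
grasp_force: 0.0
```

{"api": "apply_moves", "payload": {
  "rows": [
    {"x": 0, "y": 0, "z": 0, "ax": 0, "ay": 0, "az": 0, "gripper": 0.3},
    {"x": 0, "y": 0, "z": 0, "ax": 0, "ay": 0, "az": 0, "gripper": 0.4},
    {"x": 0, "y": 0, "z": 0, "ax": 0, "ay": 0, "az": 0, "gripper": 0.5},
    {"x": 0, "y": 0, "z": 0, "ax": 0, "ay": 0, "az": 0, "gripper": 0.55},
    {"x": 0, "y": 0, "z": 0, "ax": 0, "ay": 0, "az": 0, "gripper": 0.6}
  ],
  "newtons": 20
}}

```text
clock: 10.03
position: [0.4458, -0.244, 0.0221]
ee_rot: [1.0, -0.0, 0.002, 0.001]
ft_force: [-1.4, 0.3, 8.6]
grip_width: 0.492
grasp_force: 19.1
```

```bash
python3 - <<'E'
from h import *
o=get_obs(); print(o['grip_width'],o['grasp_force'],o['ft_force']); plan(590,-174.5,100,8)
E
```

```text
0.4921937218721188 19.129706115054432 [-1.35673233  0.34799947  8.6448166 ]
at [ 445.8 -244.    22.1] turn(tool) [ 0.13 -0.17 -8.  ] then shift [152.5 -48.8 -77.9]
```

{"api": "apply_moves", "payload": {
  "rows": [
    {"x": 0, "y": 0, "z": -20, "ax": 0, "ay": 0, "az": 0, "gripper": 0.6},
    {"x": 0, "y": 0, "z": -35, "ax": 0, "ay": 0, "az": 0, "gripper": 0.6},
    {"x": 0, "y": -5, "z": -35, "ax": 0, "ay": 0, "az": 0, "gripper": 0.6},
    {"x": 10, "y": -15, "z": -10, "ax": 0, "ay": 0, "az": 0, "gripper": 0.6},
    {"x": 20, "y": -15, "z": 0, "ax": 0, "ay": 0, "az": 0, "gripper": 0.6}
  ]
}}

```text
clock: 10.45
position: [0.4753, -0.2101, 0.1248]
ee_rot: [1.0, -0.002, 0.003, 0.003]
ft_force: [0.6, -1.3, 0.1]
grip_width: 0.498
grasp_force: 20.4
```

{"api": "apply_moves", "payload": {
  "rows": [
    {"x": 30, "y": -15, "z": 0, "ax": 0, "ay": 0, "az": 0, "gripper": 0.6},
    {"x": 35, "y": -15, "z": 0, "ax": 0, "ay": 0, "az": 0, "gripper": 0.6},
    {"x": 30, "y": -5, "z": 0, "ax": 0, "ay": 0, "az": 0, "gripper": 0.6},
    {"x": 19, "y": 0, "z": 0, "ax": 0, "ay": 0, "az": 0, "gripper": 0.6},
    {"x": 0, "y": 0, "z": 0, "ax": 0, "ay": 0, "az": 0, "gripper": 0.6}
  ]
}}

```text
clock: 10.87
position: [0.5918, -0.1718, 0.1211]
ee_rot: [1.0, 0.001, 0.002, -0.0]
ft_force: [-0.7, 0.8, 0.0]
grip_width: 0.496
grasp_force: 20.4
```

```bash
python3 - <<'E'
from h import *
c=snap('wrist','w8'); plan(590,-174.5,52); p=get_obs()['position']
for n,q,z in [('cuprec',[.590,-.174,.034],.035),('cup',[p[0],p[1],p[2]+.006],p[2]+.006)]:
    for th in (110,150):
        u,k=blob(c,q,th); w=wpts(c,k,z); print(n,u,'px',cv2.boundingRect(k),'world',[np.round(a,1) for a in cv2.minAreaRect(w)])
cv2.imwrite('pics/w8b.png',cv2.imread('pics/w8.png'))
E
```

```text
at [ 589.9 -172.5  120.8] turn(tool) [-0.02 -0.12  0.08] then shift [ 0.1  2.  68.8]
cuprec [325.50784101 255.15151966] px (269, 218, 104, 153) world [array([ 557.9, -170.9]), array([115.7,  72.8]), np.float64(0.3)]
cuprec [325.50784101 255.15151966] px (270, 274, 103, 96) world [array([ 538.9, -170.9]), array([75.8, 72.2]), np.float64(0.2)]
cup [324.58944295 328.45420782] px (269, 218, 104, 153) world [array([ 603.2, -170.9]), array([66.8, 42. ]), np.float64(0.3)]
cup [324.58944295 328.45420782] px (270, 274, 103, 96) world [array([ 592.2, -170.9]), array([43.8, 41.7]), np.float64(0.2)]
```

{"api": "apply_moves", "payload": {
  "rows": [
    {"x": 0, "y": 2.5, "z": 25, "ax": 0, "ay": 0, "az": 0, "gripper": 0.6},
    {"x": 0, "y": 0, "z": 25, "ax": 0, "ay": 0, "az": 0, "gripper": 0.6},
    {"x": 0, "y": 0, "z": 12, "ax": 0, "ay": 0, "az": 0, "gripper": 0.6},
    {"x": 0, "y": 0, "z": 5, "ax": 0, "ay": 0, "az": 0, "gripper": 0.6},
    {"x": 0, "y": 0, "z": 0, "ax": 0, "ay": 0, "az": 0, "gripper": 0.6}
  ]
}}

```text
clock: 11.33
position: [0.5875, -0.176, 0.0532]
ee_rot: [1.0, -0.0, -0.0, 0.0]
ft_force: [-0.2, -0.1, -0.0]
grip_width: 0.497
grasp_force: 20.6
```

{"api": "apply_moves", "payload": {
  "rows": [
    {"x": 0, "y": 0, "z": 0, "ax": 0, "ay": 0, "az": 0, "gripper": 0.6},
    {"x": 0, "y": 0, "z": 0, "ax": 0, "ay": 0, "az": 0, "gripper": 0.4},
    {"x": 0, "y": 0, "z": 0, "ax": 0, "ay": 0, "az": 0, "gripper": 0.3},
    {"x": 0, "y": 0, "z": 0, "ax": 0, "ay": 0, "az": 0, "gripper": 0.3},
    {"x": 0, "y": 0, "z": 0, "ax": 0, "ay": 0, "az": 0, "gripper": 0.3}
  ]
}}

```text
clock: 11.75
position: [0.5883, -0.1759, 0.0532]
ee_rot: [1.0, -0.0, 0.0, 0.0]
ft_force: [-1.2, 0.3, 0.2]
grip_width: 0.699
grasp_force: 0.0
```

{"api": "apply_moves", "payload": {
  "rows": [
    {"x": 0, "y": 0, "z": -20, "ax": 0, "ay": 0, "az": 0, "gripper": 0.3},
    {"x": 0, "y": 0, "z": -35, "ax": 0, "ay": 0, "az": 0, "gripper": 0.3},
    {"x": 0, "y": 0, "z": -35, "ax": 0, "ay": 0, "az": 0, "gripper": 0.3},
    {"x": 0, "y": 0, "z": -10, "ax": 0, "ay": 0, "az": 0, "gripper": 0},
    {"x": 0, "y": 0, "z": 0, "ax": 0, "ay": 0, "az": 0, "gripper": 0}
  ]
}}

```text
clock: 12.17
position: [0.5901, -0.1761, 0.1568]
ee_rot: [1.0, -0.0, 0.003, 0.001]
ft_force: [-0.1, -0.1, -0.3]
grip_width: 0.954
grasp_force: 0.0
```

```bash
python3 - <<'E'
from h import *
c=snap('wrist','w9'); plan(424,271,150,0)
for n,q,z in [('cup',[.59,-.175,.059],.059),('slot',[.58,-.11,.034],.034)]:
    for th in (110,150):
        u,k=blob(c,q,th); w=wpts(c,k,z); print(n,u,'px',cv2.boundingRect(k),'world',[np.round(a,1) for a in cv2.minAreaRect(w)])
E
```

```text
at [ 589.  -176.1  154.4] turn(tool) [ 0.07 -0.17 -0.01] then shift [-165.  -447.1    4.4]
cup [320.23877093 248.18788983] px (287, 206, 67, 75) world [array([ 593. , -174.9]), array([54.7, 45.5]), np.float64(4.6)]
cup [320.23877093 248.18788983] px (290, 220, 63, 61) world [array([ 588.1, -175.5]), array([43.7, 44.3]), np.float64(90.0)]
slot [236.78213702 250.68792657] px (202, 231, 70, 36) world [array([ 581.6, -109.9]), array([23.1, 50.9]), np.float64(8.2)]
slot [236.78213702 250.68792657] px (203, 234, 68, 33) world [array([ 581.6, -109.7]), array([22.8, 50.2]), np.float64(8.3)]
```

View pics/w9.png

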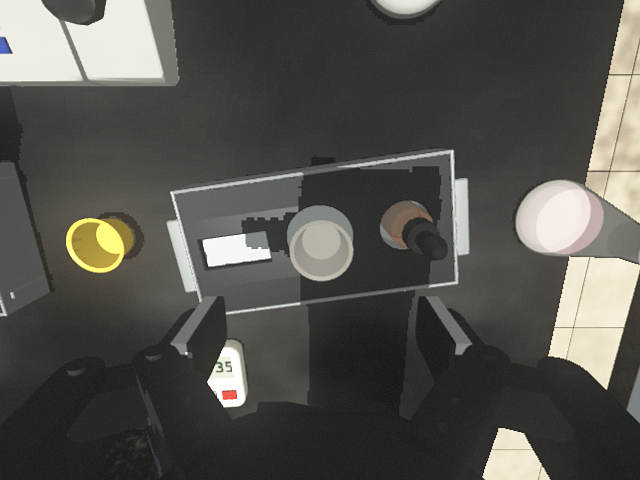

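The wrist view shows the cup seated in its recess at (320,245) and the bottle in its pocket at (405,222), both upright. The bar slot is at (237,250). Next is the bar.

```bash
python3 - <<'E'
from h import *
print(get_obs()['joint_pos'].round(2))
c=load('w9')
for r in (206,):print(onz(c,320,r,.038)*1e3)
E
```

```text
[ 0.65  0.43 -0.55  1.58  0.24  1.2  -1.52]
[ 616.00169278 -174.82964137   38.        ]
```

{"api": "apply_moves", "payload": {
  "rows": [
    {"x": -10, "y": -20, "z": -5, "ax": 0, "ay": 0, "az": -6.7, "gripper": 0},
    {"x": -10, "y": -30, "z": -5, "ax": 0, "ay": 0, "az": -6.7, "gripper": 0},
    {"x": 0, "y": -35, "z": 0, "ax": 0, "ay": 0, "az": -6.7, "gripper": 0},
    {"x": 0, "y": -35, "z": 0, "ax": 0, "ay": 0, "az": -6.7, "gripper": 0},
    {"x": 0, "y": -35, "z": 0, "ax": 0, "ay": 0, "az": -6.7, "gripper": 0}
  ]
}}

```text
clock: 12.63
position: [0.5277, -0.0273, 0.1614]
ee_rot: [0.957, 0.291, -0.001, -0.001]
ft_force: [0.3, 0.2, 0.3]
grip_width: 0.999
grasp_force: 0.0
```

```bash
python3 - <<'E'
from h import *
print(get_obs()['joint_pos'].round(2)); plan(424.5,271.5,130,67)
E
```

```text
[ 0.62  0.27 -0.75  1.79  0.19  1.17 -1.16]
at [527.7 -27.3 161.4] turn(tool) [-9.000e-02  3.000e-02 -3.316e+01] then shift [ 234.7 -211.8   31.4]
```

{"api": "apply_moves", "payload": {
  "rows": [
    {"x": 0, "y": 0, "z": 0, "ax": 0, "ay": 0, "az": -6.64, "gripper": 0},
    {"x": 0, "y": 0, "z": 0, "ax": 0, "ay": 0, "az": -6.64, "gripper": 0},
    {"x": 0, "y": 0, "z": 0, "ax": 0, "ay": 0, "az": -6.64, "gripper": 0},
    {"x": 0, "y": 0, "z": 0, "ax": 0, "ay": 0, "az": -6.64, "gripper": 0},
    {"x": 0, "y": 0, "z": 0, "ax": 0, "ay": 0, "az": -6.64, "gripper": 0}
  ]
}}

```text
clock: 13.05
position: [0.528, -0.029, 0.1614]
ee_rot: [0.834, 0.552, -0.001, -0.001]
ft_force: [0.8, -0.0, -0.1]
grip_width: 0.998
grasp_force: 0.0
```

{"api": "apply_moves", "payload": {
  "rows": [
    {"x": 27, "y": -24, "z": 0, "ax": 0, "ay": 0, "az": 0, "gripper": 0},
    {"x": 27, "y": -24, "z": 0, "ax": 0, "ay": 0, "az": 0, "gripper": 0},
    {"x": 27, "y": -24, "z": 0, "ax": 0, "ay": 0, "az": 0, "gripper": 0},
    {"x": 27, "y": -24, "z": 5, "ax": 0, "ay": 0, "az": 0, "gripper": 0},
    {"x": 27, "y": -24, "z": 5, "ax": 0, "ay": 0, "az": 0, "gripper": 0}
  ]
}}

```text
clock: 13.47
position: [0.4708, 0.1435, 0.1517]
ee_rot: [0.835, 0.55, -0.0, -0.0]
ft_force: [0.9, -0.2, -0.6]
grip_width: 0.999
grasp_force: 0.0
```

{"api": "apply_moves", "payload": {
  "rows": [
    {"x": 27, "y": -24, "z": 5, "ax": 0, "ay": 0, "az": 0, "gripper": 0},
    {"x": 27, "y": -24, "z": 5, "ax": 0, "ay": 0, "az": 0, "gripper": 0},
    {"x": 27, "y": -24, "z": 5, "ax": 0, "ay": 0, "az": 0, "gripper": 0},
    {"x": 0, "y": 0, "z": 0, "ax": 0, "ay": 0, "az": 0, "gripper": 0},
    {"x": 0, "y": 0, "z": 0, "ax": 0, "ay": 0, "az": 0, "gripper": 0}
  ]
}}

```text
clock: 13.88
position: [0.436, 0.2471, 0.1365]
ee_rot: [0.834, 0.552, -0.001, -0.001]
ft_force: [0.9, -0.5, -0.3]
grip_width: 0.999
grasp_force: 0.0
```

```bash
python3 - <<'E'
from h import *
c=snap('wrist','w10')
u,k=blob(c,[.4245,.2715,.005],150); w=wpts(c,k,.005); r=cv2.minAreaRect(w); print(u,cv2.boundingRect(k),'world',r)
plan(r[0][0],r[0][1],6,67)
E
```

```text
[294.83251183 212.3397037 ] (290, 188, 11, 43) world ((425.5712890625, 273.59161376953125), (33.287940979003906, 7.804076194763184), 66.00924682617188)
at [437.  245.5 136.6] turn(tool) [-0.09  0.07 -0.19] then shift [ 21.4 -21.5 130.6]
```

{"api": "apply_moves", "payload": {
  "rows": [
    {"x": 21.5, "y": -21.5, "z": 10, "ax": 0, "ay": 0, "az": 0, "gripper": 0},
    {"x": 0, "y": 0, "z": 35, "ax": 0, "ay": 0, "az": 0, "gripper": 0},
    {"x": 0, "y": 0, "z": 35, "ax": 0, "ay": 0, "az": 0, "gripper": 0.2},
    {"x": 0, "y": 0, "z": 18, "ax": 0, "ay": 0, "az": 0, "gripper": 0.3},
    {"x": 0, "y": 0, "z": 8, "ax": 0, "ay": 0, "az": 0, "gripper": 0.4}
  ]
}}

```text
clock: 14.35
position: [0.4256, 0.2709, 0.0284]
ee_rot: [0.836, 0.549, -0.003, -0.0]
ft_force: [-1.2, -0.8, 0.5]
grip_width: 0.608
grasp_force: 0.0
```

{"api": "apply_moves", "payload": {
  "rows": [
    {"x": 0, "y": 0, "z": 6, "ax": 0, "ay": 0, "az": 0, "gripper": 0.5},
    {"x": 0, "y": 0, "z": 4, "ax": 0, "ay": 0, "az": 0, "gripper": 0.5},
    {"x": 0, "y": 0, "z": 0, "ax": 0, "ay": 0, "az": 0, "gripper": 0.5},
    {"x": 0, "y": 0, "z": 0, "ax": 0, "ay": 0, "az": 0, "gripper": 0.5},
    {"x": 0, "y": 0, "z": 0, "ax": 0, "ay": 0, "az": 0, "gripper": 0.5}
  ]
}}

```text
clock: 14.77
position: [0.4274, 0.2737, 0.0228]
ee_rot: [0.835, 0.55, 0.001, 0.0]
ft_force: [-1.5, 0.0, 0.1]
grip_width: 0.496
grasp_force: 0.0
```

```bash
python3 - <<'E'
from h import *
plan(425.3,273.3,12.5,67)
c=snap('wrist','w11')
for th in (150,180):
  u,k=blob(c,[.4253,.2733,.005],th); w=wpts(c,k,.005); r=cv2.minAreaRect(w); print(u,cv2.boundingRect(k),'world',r)
cv2.imwrite('pics/w11b.png',cv2.resize(cv2.imread('pics/w11.png')[200:480,120:520],None,fx=1.5,fy=1.5))
E
```

```text
at [427.4 273.7  22.8] turn(tool) [ 0.08 -0.06 -0.32] then shift [-1.3 -1.8 10.3]
[315.90814915 301.67577682] (307, 266, 19, 73) world ((425.02545166015625, 272.5473327636719), (37.99634552001953, 8.605743408203125), 66.90263366699219)
[315.90814915 301.67577682] (309, 270, 16, 69) world ((425.1064453125, 271.4581298828125), (36.08952331542969, 6.720293045043945), 69.07095336914062)
```

{"api": "apply_moves", "payload": {
  "rows": [
    {"x": -1.5, "y": -2, "z": 6, "ax": 0, "ay": 0, "az": 0, "gripper": 0.5},
    {"x": 0, "y": 0, "z": 4, "ax": 0, "ay": 0, "az": 0, "gripper": 0.5},
    {"x": 0, "y": 0, "z": 0, "ax": 0, "ay": 0, "az": 0, "gripper": 0.7},
    {"x": 0, "y": 0, "z": 0, "ax": 0, "ay": 0, "az": 0, "gripper": 0.9},
    {"x": 0, "y": 0, "z": 0, "ax": 0, "ay": 0, "az": 0, "gripper": 1.0}
  ],
  "newtons": 25
}}

```text
clock: 15.23
position: [0.4242, 0.273, 0.0118]
ee_rot: [0.835, 0.55, -0.0, -0.0]
ft_force: [0.2, -1.5, 1.4]
grip_width: 0.097
grasp_force: 25.9
```

{"api": "apply_moves", "payload": {
  "rows": [
    {"x": 0, "y": 0, "z": 0, "ax": 0, "ay": 0, "az": 0, "gripper": 1.0},
    {"x": 0, "y": 0, "z": 0, "ax": 0, "ay": 0, "az": 0, "gripper": 1.0},
    {"x": 0, "y": 0, "z": 0, "ax": 0, "ay": 0, "az": 0, "gripper": 1.0}
  ]
}}

```text
clock: 15.48
position: [0.4244, 0.273, 0.0119]
ee_rot: [0.835, 0.55, 0.0, 0.0]
ft_force: [-0.4, 0.6, 0.7]
grip_width: 0.095
grasp_force: 25.0
```

{"api": "apply_moves", "payload": {
  "rows": [
    {"x": 0, "y": 0, "z": -20, "ax": 0, "ay": 0, "az": 0, "gripper": 1.0},
    {"x": 0, "y": 0, "z": -30, "ax": 0, "ay": 0, "az": -6.2, "gripper": 1.0},
    {"x": 0, "y": 0, "z": -30, "ax": 0, "ay": 0, "az": -6.2, "gripper": 1.0},
    {"x": 0, "y": 0, "z": -30, "ax": 0, "ay": 0, "az": -6.2, "gripper": 1.0},
    {"x": 0, "y": 0, "z": 0, "ax": 0, "ay": 0, "az": -6.2, "gripper": 1.0}
  ]
}}

```text
clock: 15.9
position: [0.4262, 0.2749, 0.1269]
ee_rot: [0.696, 0.718, 0.003, 0.001]
ft_force: [1.0, 0.6, -0.1]
grip_width: 0.1
grasp_force: 25.0
```

{"api": "apply_moves", "payload": {
  "rows": [
    {"x": 0, "y": 0, "z": 0, "ax": 0, "ay": 0, "az": -6.2, "gripper": 1.0},
    {"x": 0, "y": 0, "z": 0, "ax": 0, "ay": 0, "az": 0, "gripper": 1.0}
  ]
}}

```text
clock: 16.07
position: [0.4246, 0.2728, 0.1222]
ee_rot: [0.656, 0.755, 0.0, 0.0]
ft_force: [0.3, -0.3, -0.4]
grip_width: 0.094
grasp_force: 25.0
```

```bash
python3 - <<'E'
from h import *
o=get_obs();print(o['grip_width'],o['grasp_force'],o['joint_pos'].round(2)); plan(581.6,-109.8,100,98.2)
E
```

```text
0.09438090606599657 24.992928206920624 [ 0.29  0.37 -1.1   1.88  0.37  1.12 -0.81]
at [424.6 272.8 122.2] turn(tool) [ 0.05  0.01 -0.24] then shift [-401.1  100.8   22.2]
```

{"api": "apply_moves", "payload": {
  "rows": [
    {"x": -20, "y": 5, "z": 0, "ax": 0, "ay": 0, "az": 0, "gripper": 1.0},
    {"x": -34, "y": 9, "z": 0, "ax": 0, "ay": 0, "az": 0, "gripper": 1.0},
    {"x": -34, "y": 9, "z": 0, "ax": 0, "ay": 0, "az": 0, "gripper": 1.0},
    {"x": -34, "y": 9, "z": 0, "ax": 0, "ay": 0, "az": 0, "gripper": 1.0},
    {"x": -34, "y": 9, "z": 0, "ax": 0, "ay": 0, "az": 0, "gripper": 1.0}
  ]
}}

```text
clock: 16.48
position: [0.486, 0.1222, 0.1216]
ee_rot: [0.659, 0.752, -0.0, 0.0]
ft_force: [0.8, -0.6, -0.5]
grip_width: 0.097
grasp_force: 25.0
```

{"api": "apply_moves", "payload": {
  "rows": [
    {"x": -34, "y": 9, "z": 0, "ax": 0, "ay": 0, "az": 0, "gripper": 1.0},
    {"x": -34, "y": 9, "z": 0, "ax": 0, "ay": 0, "az": 0, "gripper": 1.0},
    {"x": -34, "y": 9, "z": 0, "ax": 0, "ay": 0, "az": 0, "gripper": 1.0},
    {"x": -34, "y": 9, "z": 0, "ax": 0, "ay": 0, "az": 0, "gripper": 1.0},
    {"x": -34, "y": 9, "z": 0, "ax": 0, "ay": 0, "az": 0, "gripper": 1.0}
  ]
}}

```text
clock: 16.9
position: [0.5534, -0.0404, 0.1215]
ee_rot: [0.66, 0.752, -0.0, -0.0]
ft_force: [0.6, 0.7, -0.2]
grip_width: 0.1
grasp_force: 25.0
```

{"api": "apply_moves", "payload": {
  "rows": [
    {"x": -34, "y": 9, "z": 10, "ax": 0, "ay": 0, "az": 0, "gripper": 1.0},
    {"x": -34, "y": 5, "z": 10, "ax": 0, "ay": 0, "az": 0, "gripper": 1.0},
    {"x": -7, "y": 0, "z": 10, "ax": 0, "ay": 0, "az": 0, "gripper": 1.0},
    {"x": 0, "y": 0, "z": 0, "ax": 0, "ay": 0, "az": 0, "gripper": 1.0},
    {"x": 0, "y": 0, "z": 0, "ax": 0, "ay": 0, "az": 0, "gripper": 1.0}
  ]
}}

```text
clock: 17.32
position: [0.5765, -0.1101, 0.0912]
ee_rot: [0.659, 0.752, -0.0, -0.001]
ft_force: [0.3, 1.6, -0.7]
grip_width: 0.095
grasp_force: 25.0
```

```bash
python3 - <<'E'
from h import *
o=get_obs();print(o['grip_width'],o['grasp_force']); plan(581.6,-109.8,49,98.2)
c=snap('wrist','w12'); cv2.imwrite('pics/w12b.png',cv2.resize(cv2.imread('pics/w12.png')[150:450,170:470],None,fx=2,fy=2))
for th in (120,150):
  for n,q,z in [('slot',[.5816,-.1098,.034],.034),('bar',np.r_[o['position'][:2],o['position'][2]-.008],o['position'][2]-.008)]:
    u,k=blob(c,q,th); w=wpts(c,k,z); print(n,u,cv2.boundingRect(k),cv2.minAreaRect(w))
E
```

```text
0.09495444231691196 24.996913075447083
at [ 576.5 -110.1   91.2] turn(tool) [-0.08 -0.09 -0.63] then shift [-0.4  5.1 42.2]
slot [327.87832834 268.97378199] (312, 270, 18, 79) ((580.8502807617188, -137.15029907226562), (10.403007507324219, 52.72750473022461), 7.987724304199219)
bar [318.38964811 308.22616829] (312, 270, 18, 79) ((577.5186157226562, -111.08345031738281), (7.683521270751953, 38.943824768066406), 7.987725734710693)
slot [327.87832834 268.97378199] (316, 276, 10, 41) ((579.6029052734375, -127.852294921875), (5.477199077606201, 26.374311447143555), 7.7971649169921875)
bar [318.38964811 308.22616829] (316, 276, 10, 41) ((576.5973510742188, -104.2160873413086), (4.045409202575684, 19.479724884033203), 7.798058032989502)
```

{"api": "apply_moves", "payload": {
  "rows": [
    {"x": 0.5, "y": 4, "z": 10, "ax": 0, "ay": 0, "az": -0.6, "gripper": 1.0},
    {"x": 0, "y": 0, "z": 15, "ax": 0, "ay": 0, "az": 0, "gripper": 1.0},
    {"x": 0, "y": 0, "z": 10, "ax": 0, "ay": 0, "az": 0, "gripper": 1.0},
    {"x": 0, "y": 0, "z": 5, "ax": 0, "ay": 0, "az": 0, "gripper": 1.0},
    {"x": 0, "y": 0, "z": 0, "ax": 0, "ay": 0, "az": 0, "gripper": 1.0}
  ]
}}

```text
clock: 17.78
position: [0.5799, -0.1095, 0.0499]
ee_rot: [0.654, 0.757, -0.001, -0.001]
ft_force: [-0.4, -1.1, -0.6]
grip_width: 0.098
grasp_force: 25.0
```

{"api": "apply_moves", "payload": {
  "rows": [
    {"x": 0, "y": 0, "z": 0, "ax": 0, "ay": 0, "az": 0, "gripper": 1.0},
    {"x": 0, "y": 0, "z": 0, "ax": 0, "ay": 0, "az": 0, "gripper": 1.0}
  ]
}}

```text
clock: 17.95
position: [0.5812, -0.1099, 0.0522]
ee_rot: [0.654, 0.756, 0.0, 0.0]
ft_force: [-0.4, -0.5, -0.1]
grip_width: 0.097
grasp_force: 25.0
```

```bash
python3 - <<'E'
from h import *
o=get_obs();print(o['grip_width'],o['ft_force']); plan(580.5,-109,50,98.2)
c=snap('wrist','w13')
for th in (60,80,120,):
  for n,q,z in [('bar',np.r_[o['position'][:2],o['position'][2]-.008],o['position'][2]-.008)]:
    u,k=blob(c,q,th); w=wpts(c,k,z); print(n,u,cv2.boundingRect(k),cv2.minAreaRect(w))
E
```

```text
0.0968618462002755 [-0.35587069 -0.48867476 -0.08861142]
at [ 581.2 -109.9   52.2] turn(tool) [0.03 0.01 0.1 ] then shift [ 0.9 -0.6  2.2]
bar [318.32134954 308.13919358] (0, 0, 481, 349) ((532.8792114257812, -61.83899688720703), (191.50479125976562, 143.69515991210938), 3.967665433883667)
bar [318.32134954 308.13919358] (291, 246, 61, 103) ((581.7978515625, -105.3912582397461), (27.296504974365234, 49.890987396240234), 8.326528549194336)
bar [318.32134954 308.13919358] (312, 271, 18, 77) ((582.3507690429688, -110.79594421386719), (7.669368743896484, 37.98411560058594), 8.71830940246582)
```

{"api": "apply_moves", "payload": {
  "rows": [
    {"x": 1, "y": 0, "z": 2, "ax": 0, "ay": 0, "az": 0, "gripper": 1.0},
    {"x": 0, "y": 0, "z": 0, "ax": 0, "ay": 0, "az": 0, "gripper": 1.0},
    {"x": 0, "y": 0, "z": 0, "ax": 0, "ay": 0, "az": 0, "gripper": 0.8},
    {"x": 0, "y": 0, "z": 0, "ax": 0, "ay": 0, "az": 0, "gripper": 0.7},
    {"x": 0, "y": 0, "z": 0, "ax": 0, "ay": 0, "az": 0, "gripper": 0.7}
  ]
}}

```text
clock: 18.42
position: [0.5809, -0.1091, 0.0499]
ee_rot: [0.654, 0.756, 0.0, 0.0]
ft_force: [0.2, -0.9, 0.0]
grip_width: 0.303
grasp_force: 0.0
```

{"api": "apply_moves", "payload": {
  "rows": [
    {"x": 0, "y": 0, "z": -20, "ax": 0, "ay": 0, "az": 0, "gripper": 0.7},
    {"x": 0, "y": 0, "z": -30, "ax": 0, "ay": 0, "az": 0, "gripper": 0.7},
    {"x": 0, "y": 0, "z": -35, "ax": 0, "ay": 0, "az": 6.0, "gripper": 0.3},
    {"x": 0, "y": 0, "z": -25, "ax": 0, "ay": 0, "az": 6.6, "gripper": 0},
    {"x": 0, "y": 0, "z": 0, "ax": 0, "ay": 0, "az": 6.6, "gripper": 0}
  ]
}}

```text
clock: 18.83
position: [0.5835, -0.1087, 0.1655]
ee_rot: [0.773, 0.635, 0.002, 0.003]
ft_force: [1.5, 0.2, 0.1]
grip_width: 0.713
grasp_force: 0.0
```

```bash
python3 - <<'E'
from h import *
c=snap('wrist','w14')
for th in (120,150,180,200):
    u,k=blob(c,[.5805,-.1095,.036],th); w=wpts(c,k,.036); print(u,cv2.boundingRect(k),cv2.minAreaRect(w))
g=cv2.cvtColor(c['color'],cv2.COLOR_RGB2GRAY); u=u.astype(int); print(g[u[1]-40:u[1]+44:7,u[0]-40:u[0]+44:7])
plan(446,-66,130,2.5)
E
```

```text
[315.14105549 236.82146904] (292, 201, 48, 66) ((581.1976928710938, -107.47736358642578), (23.672073364257812, 49.8017578125), 7.50643253326416)
[315.14105549 236.82146904] (292, 201, 36, 57) ((581.0027465820312, -105.36021423339844), (23.388790130615234, 44.62853240966797), 7.3340253829956055)
[315.14105549 236.82146904] (292, 201, 31, 19) ((578.5441284179688, -87.63439178466797), (22.877954483032227, 8.70345401763916), 8.55799674987793)
[315.14105549 236.82146904] (292, 201, 30, 19) ((578.5433959960938, -87.6642074584961), (22.871244430541992, 8.70030403137207), 8.344191551208496)
[[215 207 115 191 114 115 114 116 111 113 114 112]
 [205 120 109 108 112  53 249 112 111 110 115  64]
 [106 106  82 249 245 245 252  82  69  51  47  50]
 [101 103 109 245 137 168 124 126  50  48  48  46]
 [ 98  98 103  78 125 162 149 123  50  49  44  46]
 [ 67  49  51  51 123 145 165 122  53  47  47  46]
 [ 46  43  44  45 126 125 163 122 124  48  48  45]
 [ 47  47  45  46  42 123 154 149 123  47  44  44]
 [ 44  45  46  49  47 123 127 162 123  72  46  43]
 [ 46  48  45  44  45 109 122 118 125  78  44  44]
 [ 42  43  42  47  47  44  78  45  42  43  44  45]
 [ 45  40  42  39  43  42  45  49  40  45  44  45]]
at [ 582.5 -108.9  163.1] turn(tool) [ 0.27 -0.19 75.79] then shift [-134.5  -48.8   33.1]
```

The bar lies centred in its slot. Next is the timer.

{"api": "apply_moves", "payload": {
  "rows": [
    {"x": 0, "y": 0, "z": 0, "ax": 0, "ay": 0, "az": 7, "gripper": 0},
    {"x": 0, "y": 0, "z": 0, "ax": 0, "ay": 0, "az": 7, "gripper": 0},
    {"x": 0, "y": 0, "z": 0, "ax": 0, "ay": 0, "az": 7, "gripper": 0},
    {"x": 0, "y": 0, "z": 0, "ax": 0, "ay": 0, "az": 7, "gripper": 0},
    {"x": 0, "y": 0, "z": 0, "ax": 0, "ay": 0, "az": 7, "gripper": 0}
  ]
}}

```text
clock: 19.3
position: [0.5804, -0.109, 0.1589]
ee_rot: [0.927, 0.374, -0.001, -0.0]
ft_force: [0.1, -0.2, -0.7]
grip_width: 1.001
grasp_force: 0.0
```

{"api": "apply_moves", "payload": {
  "rows": [
    {"x": 0, "y": 0, "z": 0, "ax": 0, "ay": 0, "az": 7, "gripper": 0},
    {"x": 0, "y": 0, "z": 0, "ax": 0, "ay": 0, "az": 7, "gripper": 0},
    {"x": 0, "y": 0, "z": 0, "ax": 0, "ay": 0, "az": 7, "gripper": 0},
    {"x": 0, "y": 0, "z": 0, "ax": 0, "ay": 0, "az": 7, "gripper": 0},
    {"x": 0, "y": 0, "z": 0, "ax": 0, "ay": 0, "az": 7, "gripper": 0}
  ]
}}

```text
clock: 19.72
position: [0.5804, -0.109, 0.1589]
ee_rot: [0.997, 0.078, -0.001, -0.0]
ft_force: [0.2, 0.4, -0.3]
grip_width: 0.996
grasp_force: 0.0
```

{"api": "apply_moves", "payload": {
  "rows": [
    {"x": -30, "y": -10, "z": 0, "ax": 0, "ay": 0, "az": 5.5, "gripper": 0},
    {"x": -34, "y": -13, "z": 0, "ax": 0, "ay": 0, "az": 0, "gripper": 0},
    {"x": -34, "y": -13, "z": 10, "ax": 0, "ay": 0, "az": 0, "gripper": 0},
    {"x": -36, "y": -12, "z": 10, "ax": 0, "ay": 0, "az": 0, "gripper": 0},
    {"x": 0, "y": 0, "z": 0, "ax": 0, "ay": 0, "az": 0, "gripper": 0}
  ]
}}

```text
clock: 20.13
position: [0.4342, -0.071, 0.1351]
ee_rot: [0.999, 0.033, -0.006, 0.0]
ft_force: [0.7, -0.1, -0.1]
grip_width: 1.001
grasp_force: 0.0
```

{"api": "apply_moves", "payload": {
  "rows": [
    {"x": 0, "y": 0, "z": 0, "ax": 0, "ay": 0, "az": 0, "gripper": 0},
    {"x": 0, "y": 0, "z": 0, "ax": 0, "ay": 0, "az": 0, "gripper": 0}
  ]
}}

```text
clock: 20.3
position: [0.4438, -0.0728, 0.14]
ee_rot: [0.999, 0.032, 0.0, 0.0]
ft_force: [0.4, -0.5, 0.0]
grip_width: 1.001
grasp_force: 0.0
```

```bash
python3 - <<'E'
from h import *
c=snap('wrist','w15')
for th in (80,110,150):
    u,k=blob(c,[.455,-.06,.016],th); w=wpts(c,k,.014); r=cv2.minAreaRect(w);print(u,cv2.boundingRect(k),r)
plan(447,-67,20,2.5)
E
```

```text
[306.01386692 221.89042426] (273, 187, 88, 86) ((447.6117858886719, -68.45462036132812), (68.31780242919922, 66.40953826904297), 3.1427712440490723)
[306.01386692 221.89042426] (273, 188, 87, 84) ((447.79376220703125, -68.31106567382812), (66.59034729003906, 66.00225067138672), 3.7031383514404297)
[306.01386692 221.89042426] (274, 188, 86, 84) ((447.5986633300781, -68.17494201660156), (66.75738525390625, 65.0794677734375), 3.08471417427063)
at [444.5 -72.7 140.2] turn(tool) [ 0.01 -0.07  1.17] then shift [  2.8  -5.6 120.2]
```

{"api": "apply_moves", "payload": {
  "rows": [
    {"x": 3, "y": -4.5, "z": 20, "ax": 0, "ay": 0, "az": 0.5, "gripper": 0},
    {"x": 0, "y": 0, "z": 35, "ax": 0, "ay": 0, "az": 0, "gripper": 0},
    {"x": 0, "y": 0, "z": 35, "ax": 0, "ay": 0, "az": 0, "gripper": 0},
    {"x": 0, "y": 0, "z": 20, "ax": 0, "ay": 0, "az": 0, "gripper": 0},
    {"x": 0, "y": 0, "z": 10, "ax": 0, "ay": 0, "az": 0, "gripper": 0}
  ]
}}

```text
clock: 20.77
position: [0.4458, -0.0673, 0.0172]
ee_rot: [1.0, 0.027, -0.001, -0.001]
ft_force: [-0.0, 0.2, 0.2]
grip_width: 1.001
grasp_force: 0.0
```

{"api": "apply_moves", "payload": {
  "rows": [
    {"x": 0, "y": 0, "z": 4, "ax": 0, "ay": 0, "az": 0, "gripper": 0},
    {"x": 0, "y": 0, "z": 0, "ax": 0, "ay": 0, "az": 0, "gripper": 0},
    {"x": 0, "y": 0, "z": 0, "ax": 0, "ay": 0, "az": 0, "gripper": 0}
  ]
}}

```text
clock: 21.02
position: [0.4474, -0.0678, 0.0169]
ee_rot: [1.0, 0.027, 0.001, 0.0]
ft_force: [0.5, -0.0, 0.2]
grip_width: 0.997
grasp_force: 0.0
```

```bash
python3 - <<'E'
from h import *
plan(447,-68,14,3.2)
E
```

```text
at [447.4 -67.8  16.9] turn(tool) [ 0.01 -0.1  -0.09] then shift [-0.5  0.1  2.9]
```

{"api": "apply_moves", "payload": {
  "rows": [
    {"x": 0, "y": 0, "z": 2.5, "ax": 0, "ay": 0, "az": 0, "gripper": 0.1},
    {"x": 0, "y": 0, "z": 0, "ax": 0, "ay": 0, "az": 0, "gripper": 0.2},
    {"x": 0, "y": 0, "z": 0, "ax": 0, "ay": 0, "az": 0, "gripper": 0.3},
    {"x": 0, "y": 0, "z": 0, "ax": 0, "ay": 0, "az": 0, "gripper": 0.35},
    {"x": 0, "y": 0, "z": 0, "ax": 0, "ay": 0, "az": 0, "gripper": 0.4}
  ],
  "newtons": 30
}}

```text
clock: 21.43
position: [0.4468, -0.068, 0.0144]
ee_rot: [1.0, 0.027, 0.001, 0.001]
ft_force: [-2.1, 1.3, 8.0]
grip_width: 0.746
grasp_force: 31.4
```

{"api": "apply_moves", "payload": {
  "rows": [
    {"x": 0, "y": 0, "z": -5, "ax": 0, "ay": 0, "az": 0, "gripper": 0.5},
    {"x": 0, "y": 0, "z": -10, "ax": 0, "ay": 0, "az": 0, "gripper": 0.5},
    {"x": 0, "y": 0, "z": -15, "ax": 0, "ay": 0, "az": 0, "gripper": 0.5},
    {"x": 0, "y": 0, "z": -15, "ax": 0, "ay": 0, "az": 0, "gripper": 0.5},
    {"x": 0, "y": 0, "z": 0, "ax": 0, "ay": 0, "az": 0, "gripper": 0.5}
  ]
}}

```text
clock: 21.85
position: [0.448, -0.068, 0.0615]
ee_rot: [1.0, 0.027, 0.002, 0.001]
ft_force: [-0.1, -0.3, -0.7]
grip_width: 0.741
grasp_force: 33.7
```

```bash
python3 - <<'E'
from h import *
plan(582,219,110,2.5)
snap('wrist','w16')
c=load('w16'); p=get_obs()['position']; z=p[2]+.002
u,k=blob(c,[p[0],p[1],z],110); w=wpts(c,k,z); print(u,cv2.boundingRect(k),cv2.minAreaRect(w))
E
```

```text
at [448.  -68.   61.5] turn(tool) [ 0.09 -0.24  0.6 ] then shift [ 146.4 -280.9  -48.5]
[323.04228223 319.61751456] (242, 235, 195, 180) ((446.6336669921875, -73.66708374023438), (86.76107025146484, 81.68413543701172), 80.22419738769531)
```

{"api": "apply_moves", "payload": {
  "rows": [
    {"x": 0, "y": 0, "z": -20, "ax": 0, "ay": 0, "az": 0, "gripper": 0.5},
    {"x": 5, "y": -10, "z": -20, "ax": 0, "ay": 0, "az": 0, "gripper": 0.5},
    {"x": 10, "y": -20, "z": -15, "ax": 0, "ay": 0, "az": 0, "gripper": 0.5},
    {"x": 18, "y": -34, "z": 0, "ax": 0, "ay": 0, "az": 0, "gripper": 0.5},
    {"x": 18, "y": -34, "z": 0, "ax": 0, "ay": 0, "az": 0, "gripper": 0.5}
  ]
}}

```text
clock: 22.32
position: [0.4926, 0.0327, 0.1141]
ee_rot: [1.0, 0.025, 0.001, 0.001]
ft_force: [0.9, 0.5, -0.4]
grip_width: 0.741
grasp_force: 33.7
```

{"api": "apply_moves", "payload": {
  "rows": [
    {"x": 18, "y": -34, "z": 0, "ax": 0, "ay": 0, "az": 0, "gripper": 0.5},
    {"x": 18, "y": -34, "z": 0, "ax": 0, "ay": 0, "az": 0, "gripper": 0.5},
    {"x": 18, "y": -34, "z": 0, "ax": 0, "ay": 0, "az": 0, "gripper": 0.5},
    {"x": 18, "y": -34, "z": 0, "ax": 0, "ay": 0, "az": 0, "gripper": 0.5},
    {"x": 14, "y": -30, "z": 0, "ax": 0, "ay": 0, "az": 0, "gripper": 0.5}
  ]
}}

```text
clock: 22.73
position: [0.5691, 0.2054, 0.1125]
ee_rot: [1.0, 0.027, -0.0, -0.0]
ft_force: [-0.2, -0.5, -0.5]
grip_width: 0.745
grasp_force: 33.7
```

{"api": "apply_moves", "payload": {
  "rows": [
    {"x": 9, "y": -17, "z": 0, "ax": 0, "ay": 0, "az": 0.6, "gripper": 0.5},
    {"x": 0, "y": 0, "z": 0, "ax": 0, "ay": 0, "az": 0, "gripper": 0.5},
    {"x": 0, "y": 0, "z": 0, "ax": 0, "ay": 0, "az": 0, "gripper": 0.5},
    {"x": 0, "y": 0, "z": 0, "ax": 0, "ay": 0, "az": 0, "gripper": 0.5}
  ]
}}

```text
clock: 23.07
position: [0.5765, 0.2197, 0.1126]
ee_rot: [1.0, 0.022, -0.001, 0.0]
ft_force: [-0.7, -0.7, -0.9]
grip_width: 0.74
grasp_force: 33.7
```

```bash
python3 - <<'E'
from h import *
plan(582,219,80,2.5); c=snap('wrist','w17'); print(get_obs()['grip_width'])
cv2.imwrite('pics/w17b.png',cv2.resize(cv2.imread('pics/w17.png')[40:430,90:560],None,fx=1.5,fy=1.5))
E
```

```text
at [576.5 219.7 112.6] turn(tool) [ 0.06  0.06 -0.02] then shift [ 5.5  0.9 32.6]
0.7407693011886048
```

View pics/w17b.png

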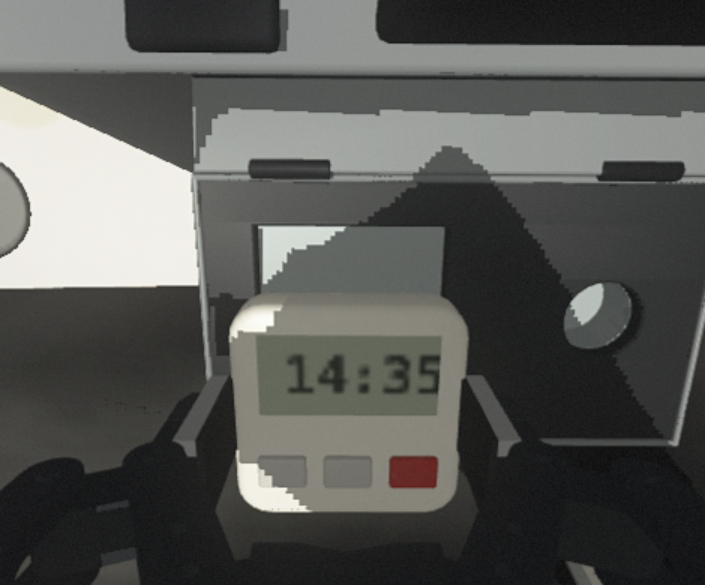

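The timer is held flat at crop (350,400). The free recess shows its far edge at row 228, left foam edge at column 250 and right edge at column 445. The vial pocket is at (600,315).

```bash
python3 - <<'E'
from h import *
c=load('w17'); g=lambda u,v,z:(onz(c,90+u/1.5,40+v/1.5,z)*1e3).round(1)[:2]
print('timer L R at mid',g(234,390,.112),g(464,390,.112),'far/near',g(350,296,.112),g(350,511,.110))
print('rec: R',g(445,240,.044),'L foam',g(251,240,.044),'L floor',g(258,240,.035),'far',g(350,228,.044))
print('case rim front right corner',g(677,442,.046),'back left',g(196,178,.046),'back hinge right',g(705,178,.046))
print('vp',g(604,315,.044),'edges',g(568,312,.044),g(641,312,.044))
E
```

```text
timer L R at mid [583.  252.4] [585.8 187.7] far/near [611.9 221.1] [542.3 217.8]
rec: R [616.5 183.5] L foam [613.2 259.3] L floor [611.7 258.1] far [619.6 220.9]
case rim front right corner [532.5  73.8] back left [636.1 279.3] back hinge right [644.5  89. ]
vp [588.6 115.6] edges [589.2 130.5] [590.5 100.8]
```

{"api": "apply_moves", "payload": {
  "rows": [
    {"x": 5, "y": 0, "z": 10, "ax": 0, "ay": 0, "az": 0, "gripper": 0.5},
    {"x": 0, "y": 0, "z": 20, "ax": 0, "ay": 0, "az": 0, "gripper": 0.5},
    {"x": 0, "y": 0, "z": 15, "ax": 0, "ay": 0, "az": 0, "gripper": 0.5},
    {"x": 0, "y": 0, "z": 7, "ax": 0, "ay": 0, "az": 0, "gripper": 0.5},
    {"x": 0, "y": 0, "z": 0, "ax": 0, "ay": 0, "az": 0, "gripper": 0.5}
  ]
}}

```text
clock: 23.53
position: [0.5806, 0.2197, 0.0589]
ee_rot: [1.0, 0.022, -0.002, 0.001]
ft_force: [-0.3, -0.3, 0.3]
grip_width: 0.746
grasp_force: 33.7
```

{"api": "apply_moves", "payload": {
  "rows": [
    {"x": 0, "y": 0, "z": 0, "ax": 0, "ay": 0, "az": 0, "gripper": 0.5},
    {"x": 0, "y": 0, "z": 0, "ax": 0, "ay": 0, "az": 0, "gripper": 0.5}
  ]
}}

```text
clock: 23.7
position: [0.5822, 0.2211, 0.0621]
ee_rot: [1.0, 0.022, 0.0, -0.0]
ft_force: [0.6, -0.3, -1.7]
grip_width: 0.742
grasp_force: 33.7
```

```bash
python3 - <<'E'
from h import *
print(get_obs()['ft_force']);plan(581.8,220,49,2.6)
E
```

```text
[ 0.64469388 -0.30378193 -1.69761408]
at [582.2 221.1  62.1] turn(tool) [-0.02 -0.06 -0.1 ] then shift [-0.4  1.1 13.1]
```

{"api": "apply_moves", "payload": {
  "rows": [
    {"x": 0, "y": 1, "z": 3, "ax": 0, "ay": 0, "az": 0, "gripper": 0.5},
    {"x": 0, "y": 0, "z": 3, "ax": 0, "ay": 0, "az": 0, "gripper": 0.5},
    {"x": 0, "y": 0, "z": 3, "ax": 0, "ay": 0, "az": 0, "gripper": 0.5},
    {"x": 0, "y": 0, "z": 0, "ax": 0, "ay": 0, "az": 0, "gripper": 0.5},
    {"x": 0, "y": 0, "z": 0, "ax": 0, "ay": 0, "az": 0, "gripper": 0.5}
  ]
}}

```text
clock: 24.12
position: [0.5817, 0.2199, 0.0521]
ee_rot: [1.0, 0.022, -0.0, 0.0]
ft_force: [-0.1, 0.2, -0.4]
grip_width: 0.745
grasp_force: 33.7
```

{"api": "apply_moves", "payload": {
  "rows": [
    {"x": 0, "y": 0, "z": 2, "ax": 0, "ay": 0, "az": 0, "gripper": 0.5},
    {"x": 0, "y": 0, "z": 1, "ax": 0, "ay": 0, "az": 0, "gripper": 0.5},
    {"x": 0, "y": 0, "z": 0, "ax": 0, "ay": 0, "az": 0, "gripper": 0.5},
    {"x": 0, "y": 0, "z": 0, "ax": 0, "ay": 0, "az": 0, "gripper": 0.5}
  ]
}}

```text
clock: 24.45
position: [0.5819, 0.22, 0.0496]
ee_rot: [1.0, 0.022, 0.0, 0.0]
ft_force: [-1.2, -0.8, 3.2]
grip_width: 0.746
grasp_force: 34.3
```

{"api": "apply_moves", "payload": {
  "rows": [
    {"x": 0, "y": 0, "z": 0, "ax": 0, "ay": 0, "az": 0, "gripper": 0.2},
    {"x": 0, "y": 0, "z": 0, "ax": 0, "ay": 0, "az": 0, "gripper": 0},
    {"x": 0, "y": 0, "z": 0, "ax": 0, "ay": 0, "az": 0, "gripper": 0},
    {"x": 0, "y": 0, "z": -10, "ax": 0, "ay": 0, "az": 0, "gripper": 0},
    {"x": 0, "y": 0, "z": -30, "ax": 0, "ay": 0, "az": 0, "gripper": 0}
  ]
}}

```text
clock: 24.87
position: [0.5796, 0.2187, 0.0862]
ee_rot: [1.0, 0.022, -0.003, 0.001]
ft_force: [0.3, 0.7, -0.7]
grip_width: 1.002
grasp_force: 0.0
```

{"api": "apply_moves", "payload": {
  "rows": [
    {"x": 0, "y": 0, "z": -35, "ax": 0, "ay": 0, "az": 0, "gripper": 0},
    {"x": 0, "y": 0, "z": -20, "ax": 0, "ay": 0, "az": 0, "gripper": 0},
    {"x": 0, "y": 0, "z": 0, "ax": 0, "ay": 0, "az": 0, "gripper": 0},
    {"x": 0, "y": 0, "z": 0, "ax": 0, "ay": 0, "az": 0, "gripper": 0}
  ]
}}

```text
clock: 25.2
position: [0.5825, 0.2203, 0.1461]
ee_rot: [1.0, 0.022, 0.001, -0.0]
ft_force: [-1.0, 0.3, -0.3]
grip_width: 0.999
grasp_force: 0.0
```

```bash
python3 - <<'E'
from h import *
c=snap('wrist','w18'); plan(430,74,150,0)
for th in (80,100,120):
    u,k=blob(c,[.582,.22,.051],th); w=wpts(c,k,.05); print(u,cv2.boundingRect(k),cv2.minAreaRect(w))
E
```

```text
at [581.8 219.8 144.6] turn(tool) [ 0.01 -0.03  2.49] then shift [-151.8  145.8   -5.4]
[322.45898167 249.50907408] (271, 192, 107, 101) ((585.551025390625, 219.5281219482422), (72.43363952636719, 70.79852294921875), 2.0996510982513428)
[322.45898167 249.50907408] (271, 192, 100, 100) ((585.6679077148438, 221.27459716796875), (71.68354034423828, 67.1858901977539), 1.9353808164596558)
[322.45898167 249.50907408] (271, 192, 99, 100) ((585.7405395507812, 221.75978088378906), (71.67071533203125, 66.32789611816406), 2.1475539207458496)
```

{"api": "apply_moves", "payload": {
  "rows": [
    {"x": -30, "y": 29, "z": 0, "ax": 0, "ay": 0, "az": 0, "gripper": 0},
    {"x": -31, "y": 29, "z": 0, "ax": 0, "ay": 0, "az": 0, "gripper": 0},
    {"x": -31, "y": 29, "z": 0, "ax": 0, "ay": 0, "az": 0, "gripper": 0},
    {"x": -31, "y": 29, "z": 0, "ax": 0, "ay": 0, "az": 0, "gripper": 0},
    {"x": -29, "y": 29, "z": 0, "ax": 0, "ay": 0, "az": 2.5, "gripper": 0}
  ]
}}

```text
clock: 25.67
position: [0.4354, 0.0688, 0.1426]
ee_rot: [1.0, 0.0, -0.001, -0.0]
ft_force: [0.5, -0.9, 1.1]
grip_width: 1.002
grasp_force: 0.0
```

{"api": "apply_moves", "payload": {
  "rows": [
    {"x": 0, "y": 0, "z": 0, "ax": 0, "ay": 0, "az": 0, "gripper": 0},
    {"x": 0, "y": 0, "z": 0, "ax": 0, "ay": 0, "az": 0, "gripper": 0},
    {"x": 0, "y": 0, "z": 0, "ax": 0, "ay": 0, "az": 0, "gripper": 0}
  ]
}}

```text
clock: 25.92
position: [0.4379, 0.07, 0.144]
ee_rot: [1.0, -0.0, -0.0, 0.0]
ft_force: [0.7, -0.3, -0.0]
grip_width: 0.995
grasp_force: 0.0
```

```bash
python3 - <<'E'
from h import *
c=snap('wrist','w19'); plan(430,74,60,0)
for z in (0,.05,.064): print(z,proj(c,[.430,.074,z]).round(1))
u=proj(c,[.430,.074,.03]).astype(int)
g=cv2.GaussianBlur(cv2.cvtColor(c['color'],cv2.COLOR_RGB2GRAY),(3,3),0)
x0,y0=u[0]-36,u[1]-60
print(x0,y0)
for y in range(y0,y0+120,4): print(y,' '.join('%3d'%v for v in g[y,x0:x0+80:3]))
E
```

```text
at [438.2  70.7 144.1] turn(tool) [-0.04  0.01  0.04] then shift [-8.2 -3.3 84.1]
0 [317.  239.2]
0.05 [316.3 259.7]
0.064 [316.  266.9]
280 190
190  50  51  48  50  47  32  30  30  30  31  31  31  29  30  27  29  27  27  29  28  30  28  29  28  29  27  28
194  48  49  50  49  50  47  31  30  29  30  31  29  30  29  30  27  29  28  28  28  28  27  29  27  28  29  24
198  49  49  49  51  50  40  30  31  30  31  30  29  28  31  28  28  28  28  28  30  29  26  28  28  28  27  28
202  50  49  49  48  50  42  29  32  31  30  30  32  29  29  29  28  28  30  27  27  29  27  28  27  27  27  27
206  52  50  51  41  33  33  33  32  30  29  31  29  30  30  31  30  29  29  27  30  28  30  28  30  28  27  29
210  34  34  33  31  32  31  31  29  31  30  32  31  30  31  30  30  30  30  30  30  29  30  26  27  28  28  28
214  33  34  33  32  33  31  32  32  31  30  32  30  29  30  32  30  29  30  29  28  28  28  29  31  27  28  27
218  32  32  36  39  33  34  32  33  32  32  31  30  32  31  32  31  28  30  29  29  29  27  30  27  27  28  28
222  32  32  32  33  33  31  32  32  32  32  32  30  31  31
[... 1704 characters left out ...]
  32  30  30  30  32  31  30
286  47  47  48  48  47  48  47  47  47  46  47  47  47  45  47  47  32  30  30  31  31  31  31  30  32  30  30
290  48  48  48  48  48  48  48  47  47  48  48  46  46  47  47  47  44  32  31  31  31  30  30  30  31  29  31
294  49  48  50  49  49  49  47  48  48  49  48  47  48  48  48  48  47  35  33  32  30  30  30  30  30  31  31
298  63  62  62  59  59  58  59  61  60  61  59  59  58  57  58  57  58  45  37  36  36  34  34  31  32  33  31
302 182 186 184 173 103 108 108  98  77  78  78  76  77  75  76  77  77  79  74  73  72  72  71  71  72  71  71
306 232 234 235 220 110 118 117  99  80  81  80  81  80  87  85  82  78  80  81  81  79  78  81  80  81  79  80
```

```bash
python3 - <<'E'
from h import *
c=load('w19')
print('far base',onz(c,316,229,0)*1e3,'cap c',onz(c,314.8,267,.064)*1e3,'cap far/near',onz(c,314.8,250,.064)*1e3,onz(c,314.8,284.5,.064)*1e3,'LR',onz(c,297.5,267,.064)*1e3,onz(c,331.5,267,.064)*1e3)
E
```

```text
far base [438.86295792  74.81833564   0.        ] cap c [429.96193243  74.78223251  64.        ] cap far/near [441.73182797  74.72246601  64.        ] [417.46721752  74.84567957  64.        ] LR [429.96260553  86.15735282  64.        ] [429.96128267  63.80164032  64.        ]
```

{"api": "apply_moves", "payload": {
  "rows": [
    {"x": -9, "y": -4, "z": 10, "ax": 0, "ay": 0, "az": 0, "gripper": 0},
    {"x": 0, "y": 0, "z": 30, "ax": 0, "ay": 0, "az": 0, "gripper": 0},
    {"x": 0, "y": 0, "z": 30, "ax": 0, "ay": 0, "az": 0, "gripper": 0},
    {"x": 0, "y": 0, "z": 15, "ax": 0, "ay": 0, "az": 0, "gripper": 0},
    {"x": 0, "y": 0, "z": 10, "ax": 0, "ay": 0, "az": 0, "gripper": 0}
  ]
}}

```text
clock: 26.38
position: [0.4281, 0.0757, 0.047]
ee_rot: [1.0, 0.001, -0.002, -0.001]
ft_force: [0.2, -1.5, -0.4]
grip_width: 0.998
grasp_force: 0.0
```

{"api": "apply_moves", "payload": {
  "rows": [
    {"x": 0, "y": 0, "z": 2, "ax": 0, "ay": 0, "az": 0, "gripper": 0},
    {"x": 0, "y": 0, "z": 0, "ax": 0, "ay": 0, "az": 0, "gripper": 0.4},
    {"x": 0, "y": 0, "z": 0, "ax": 0, "ay": 0, "az": 0, "gripper": 0.5},
    {"x": 0, "y": 0, "z": 0, "ax": 0, "ay": 0, "az": 0, "gripper": 0.6},
    {"x": 0, "y": 0, "z": 0, "ax": 0, "ay": 0, "az": 0, "gripper": 0.65}
  ],
  "newtons": 20
}}

```text
clock: 26.8
position: [0.4297, 0.0742, 0.0482]
ee_rot: [1.0, -0.0, 0.001, 0.0]
ft_force: [-0.6, 0.2, -0.8]
grip_width: 0.452
grasp_force: 0.0
```

{"api": "apply_moves", "payload": {
  "rows": [
    {"x": 0, "y": 0, "z": 0, "ax": 0, "ay": 0, "az": 0, "gripper": 0.7},
    {"x": 0, "y": 0, "z": 0, "ax": 0, "ay": 0, "az": 0, "gripper": 0.75},
    {"x": 0, "y": 0, "z": 0, "ax": 0, "ay": 0, "az": 0, "gripper": 0.85},
    {"x": 0, "y": 0, "z": 0, "ax": 0, "ay": 0, "az": 0, "gripper": 0.9},
    {"x": 0, "y": 0, "z": 0, "ax": 0, "ay": 0, "az": 0, "gripper": 0.9}
  ]
}}

```text
clock: 27.22
position: [0.4296, 0.0741, 0.0479]
ee_rot: [1.0, -0.0, 0.001, 0.0]
ft_force: [-0.6, 0.0, 5.8]
grip_width: 0.279
grasp_force: 19.8
```

```bash
python3 - <<'E'
from h import *
print(get_obs()['grip_width'],get_obs()['ft_force']);plan(583,116,57,0)
snap('wrist','w20')
E
```

```text
0.2788369160271604 [-0.64261514  0.02447809  5.81512921]
at [429.6  74.1  47.9] turn(tool) [ 0.02 -0.07 -0.01] then shift [153.4 -41.9  -9.1]
```

{"api": "apply_moves", "payload": {
  "rows": [
    {"x": 0, "y": 0, "z": -15, "ax": 0, "ay": 0, "az": 0, "gripper": 0.9},
    {"x": 0, "y": 0, "z": -30, "ax": 0, "ay": 0, "az": 0, "gripper": 0.9},
    {"x": 5, "y": 0, "z": -30, "ax": 0, "ay": 0, "az": 0, "gripper": 0.9},
    {"x": 15, "y": -5, "z": -5, "ax": 0, "ay": 0, "az": 0, "gripper": 0.9},
    {"x": 28, "y": -8, "z": 0, "ax": 0, "ay": 0, "az": 0, "gripper": 0.9}
  ]
}}

```text
clock: 27.68
position: [0.4776, 0.0863, 0.1299]
ee_rot: [1.0, -0.001, 0.002, 0.002]
ft_force: [0.7, -0.6, -0.9]
grip_width: 0.274
grasp_force: 19.9
```

{"api": "apply_moves", "payload": {
  "rows": [
    {"x": 30, "y": -8, "z": 0, "ax": 0, "ay": 0, "az": 0, "gripper": 0.9},
    {"x": 30, "y": -8, "z": 0, "ax": 0, "ay": 0, "az": 0, "gripper": 0.9},
    {"x": 28, "y": -8, "z": 0, "ax": 0, "ay": 0, "az": 0, "gripper": 0.9},
    {"x": 20, "y": -5, "z": 10, "ax": 0, "ay": 0, "az": 0, "gripper": 0.9},
    {"x": 0, "y": 0, "z": 15, "ax": 0, "ay": 0, "az": 0, "gripper": 0.9}
  ]
}}

```text
clock: 28.1
position: [0.5887, 0.1173, 0.1028]
ee_rot: [1.0, -0.0, 0.002, -0.001]
ft_force: [-0.8, 0.3, -0.3]
grip_width: 0.272
grasp_force: 19.9
```

{"api": "apply_moves", "payload": {
  "rows": [
    {"x": 0, "y": 0, "z": 5, "ax": 0, "ay": 0, "az": 0, "gripper": 0.9},
    {"x": 0, "y": 0, "z": 0, "ax": 0, "ay": 0, "az": 0, "gripper": 0.9},
    {"x": 0, "y": 0, "z": 0, "ax": 0, "ay": 0, "az": 0, "gripper": 0.9},
    {"x": 0, "y": 0, "z": 0, "ax": 0, "ay": 0, "az": 0, "gripper": 0.9}
  ]
}}

```text
clock: 28.43
position: [0.5849, 0.116, 0.0982]
ee_rot: [1.0, -0.0, 0.001, 0.0]
ft_force: [0.5, 0.0, 0.5]
grip_width: 0.274
grasp_force: 19.9
```

```bash
python3 - <<'E'
from h import *
plan(586,116,57,0)
c=snap('wrist','w21')
p=get_obs()['position']; zb=p[2]-.048
print('base z',zb,'proj base',proj(c,[p[0],p[1],zb]).round(1),'far edge',proj(c,[p[0]+.0125,p[1],zb]).round(1),'pocket',proj(c,[.586,.116,.044]).round(1))
g=cv2.cvtColor(c['color'],cv2.COLOR_RGB2GRAY)
for y in range(228,316,3): print(y,' '.join('%3d'%v for v in g[y,270:380:4]))
E
```

```text
at [584.9 116.   98.2] turn(tool) [ 0.02 -0.06 -0.01] then shift [ 1.1 -0.  41.2]
base z 0.0503524301237325 proj base [322.4 274.3] far edge [322.4 253.2] pocket [322.2 268.6]
228  50  46  44  46  46  46  45  47  42  47  43  43  42  45  44  45  40  47  42  44  45  42  44  42  45  41  44  41
231  48  49  46  42  48  47  45  50  43  49  43  44  44  42  43  48  45  42  40  48  41  41  45  44  43  43  42  42
234  43  47  47  46  46  45  46  45  40  40  43  48  44  41  45  46  44  46  45  41  44  41  41  41  42  43  39  40
237  45  47  47  47  42  44  42  46  41  42  46  41  42  43  46  43  45  39  38  43  41  45  42  39  42  37  42  43
240  46  46  46  46  44  43  47  47  44  42  44  45  42  42  41  42  46  45  43  43  45  43  44  46  45  43  42  40
243  43  47  46  44  40  48  44  43  44  41  41 103 129 128 127 127 102  43  48  44  45  43  43  40  41  42  43  40
246  48  42  47  44  42  46  46  42  45  37 128 126 125 126 128 126 125 127  39  42  45  43  41  45  43  44  41  39
249  46  48  44  46  45  42  46  45  41 128 126 125 125 125 127 126 125 126 126  39  45  46  42  41  40  43  40 
[... 1855 characters left out ...]
  42
300  47  44 109 108 110  39  33 200 222 222  52  40  39  41  35  39 146 218 213 104  35  59 109 109 110  36  38  38
303  40  96 108 108  98  41  31 205 229  45  37  37  36  39  39  39  36 113 216 125  37  30 108 109 108  38  38  40
306  46 111 108 109  71  39  45 153  33  37  33  39  36  36  39  36  41  31 106 143  36  35 109 108 107  36  40  37
309  36 110 109 108  42  36  80 101  37  42  36  35  42  48  37  40  35  41  38 123  35  35 109 111 107  63  37  38
312  41 107 111 109  33  34  85  38  38  34  37  37  37  42  41  37  41  34  36  89  35  35 106 111 108  95  36  39
315  73 107 108 110  33  34  33  27  34  37  40  39  39  39  39  40  40  39  34  46  35  36  99 109 105 110  34  40
```

{"api": "apply_moves", "payload": {
  "rows": [
    {"x": 3.3, "y": 1.2, "z": 0, "ax": 0, "ay": 0, "az": 0, "gripper": 0.9},
    {"x": 0, "y": 0, "z": 2, "ax": 0, "ay": 0, "az": 0, "gripper": 0.9},
    {"x": 0, "y": 0, "z": 0, "ax": 0, "ay": 0, "az": 0, "gripper": 0.9},
    {"x": 0, "y": 0, "z": 0, "ax": 0, "ay": 0, "az": 0, "gripper": 0.9}
  ]
}}

```text
clock: 28.82
position: [0.5882, 0.1148, 0.0953]
ee_rot: [1.0, -0.0, -0.0, 0.0]
ft_force: [1.1, -0.4, -1.0]
grip_width: 0.276
grasp_force: 19.9
```

{"api": "apply_moves", "payload": {
  "rows": [
    {"x": 0, "y": 0, "z": 4, "ax": 0, "ay": 0, "az": 0, "gripper": 0.9},
    {"x": 0, "y": 0, "z": 4, "ax": 0, "ay": 0, "az": 0, "gripper": 0.9},
    {"x": 0, "y": 0, "z": 0, "ax": 0, "ay": 0, "az": 0, "gripper": 0.9},
    {"x": 0, "y": 0, "z": 0, "ax": 0, "ay": 0, "az": 0, "gripper": 0.9}
  ]
}}

```text
clock: 29.15
position: [0.588, 0.1149, 0.0868]
ee_rot: [1.0, 0.0, -0.0, 0.0]
ft_force: [0.5, 0.2, 0.1]
grip_width: 0.271
grasp_force: 19.9
```

```bash
python3 - <<'E'
from h import *
o=get_obs();print(o['ft_force'],o['torque']);plan(588.2,114.8,58,0)
c=snap('wrist','w22'); g=cv2.cvtColor(c['color'],cv2.COLOR_RGB2GRAY)
for y in range(228,300,3): print(y,' '.join('%3d'%v for v in g[y,280:372:4]))
E
```

```text
[0.4992499  0.1813008  0.08327377] [-0.03240739  0.01806169  0.02237744]
at [588.  114.9  86.8] turn(tool) [0.01 0.04 0.  ] then shift [ 0.2  0.1 28.8]
228  45  45  42  49  42  44  47  46  47  46  46  44  44  48  46  43  42  47  43  44  44  43  44
231  45  45  46  45  47  48  44  46  45  48  48  46  42  44  44  43  43  43  44  43  42  44  42
234  48  44  46  46  43  44  47  51  44  44  46  45  45  43  47  42  42  45  47  43  43  43  43
237  48  41  42  46  44  45  43  45  46  44  44  43  46  44  42  44  44  39  41  45  41  40  43
240  49  44  48  44  46  42  43  45  41  45  44  46  45  42  44  42  45  45  44  39  44  40  42
243  47  46  45  45  47  43  45  41  47  44  47  43  46  48  46  44  44  44  43  44  46  44  42
246  44  43  45  43  46  46  45  43  45  40  45  44  43  44  44  44  44  42  42  41  44  47  42
249  44  45  46  46  45  45  45  46  49  42  43  42  42  45  42  42  42  41  44  44  45  43  41
252  46  44  46  44  44  48  42  43  42  42  44  39  32  42  45  43  46  42  40  42  45  45  43
255  44  49  46  46  44  42  42  35 121 128 128 125 126 121  38  42  46  45  43  39 
[... 655 characters left out ...]
  98 101  41  43  44  42  44
279  49  44  43  44 105 122 145 148 147 148 146 146 149 137 118 129 106 102  46  46  45  42  44
282  43  45  48  46 101 129 145 147 180 213 221 218 208 146 141 106 110  83  45  45  45  41  45
285 103 105 105  34  34 131 140 220 218 218 216 219 219 217 182 137 127  38  98 106 104  43  40
288 112 107 112  36  39 139 219 218 218 218 220 219 216 215 215 183 132  37  83 108 110  69  44
291 110 111 116  39  46 192 219 221 228 233 233 232 230 223 216 215 135  32  56 110 109  98  45
294 109 110 100  43  70 199 209 233 234 233 231 232 231 233 228 192 137  37  33 110 110 109  43
297 111 110  70  37  87 201 220 221 242 239 222 107 237 229 219 208 139  34  40 107 109 109  39
```

The vial base is inside the pocket with no contact force. Lower fully.

{"api": "apply_moves", "payload": {
  "rows": [
    {"x": 0, "y": 0, "z": 8, "ax": 0, "ay": 0, "az": 0, "gripper": 0.9},
    {"x": 0, "y": 0, "z": 8, "ax": 0, "ay": 0, "az": 0, "gripper": 0.9},
    {"x": 0, "y": 0, "z": 6, "ax": 0, "ay": 0, "az": 0, "gripper": 0.9},
    {"x": 0, "y": 0, "z": 4, "ax": 0, "ay": 0, "az": 0, "gripper": 0.9},
    {"x": 0, "y": 0, "z": 1, "ax": 0, "ay": 0, "az": 0, "gripper": 0.9}
  ]
}}

```text
clock: 29.62
position: [0.5876, 0.1148, 0.059]
ee_rot: [1.0, 0.0, -0.001, 0.0]
ft_force: [-0.5, -0.5, -0.2]
grip_width: 0.275
grasp_force: 19.9
```

{"api": "apply_moves", "payload": {
  "rows": [
    {"x": 0, "y": 0, "z": 0, "ax": 0, "ay": 0, "az": 0, "gripper": 0.9},
    {"x": 0, "y": 0, "z": 0, "ax": 0, "ay": 0, "az": 0, "gripper": 0.9},
    {"x": 0, "y": 0, "z": 0, "ax": 0, "ay": 0, "az": 0, "gripper": 0.9}
  ]
}}

```text
clock: 29.87
position: [0.5885, 0.1151, 0.0606]
ee_rot: [1.0, 0.0, 0.0, -0.0]
ft_force: [0.9, -0.1, 0.3]
grip_width: 0.274
grasp_force: 19.9
```

{"api": "apply_moves", "payload": {
  "rows": [
    {"x": 0, "y": 0, "z": 2, "ax": 0, "ay": 0, "az": 0, "gripper": 0.9},
    {"x": 0, "y": 0, "z": 0, "ax": 0, "ay": 0, "az": 0, "gripper": 0.7},
    {"x": 0, "y": 0, "z": 0, "ax": 0, "ay": 0, "az": 0, "gripper": 0.5},
    {"x": 0, "y": 0, "z": 0, "ax": 0, "ay": 0, "az": 0, "gripper": 0.4},
    {"x": 0, "y": 0, "z": 0, "ax": 0, "ay": 0, "az": 0, "gripper": 0.4}
  ]
}}

```text
clock: 30.28
position: [0.5883, 0.115, 0.0584]
ee_rot: [1.0, 0.0, 0.0, 0.0]
ft_force: [0.1, -0.4, -0.2]
grip_width: 0.598
grasp_force: 0.0
```

{"api": "apply_moves", "payload": {
  "rows": [
    {"x": 0, "y": 0, "z": -10, "ax": 0, "ay": 0, "az": 0, "gripper": 0.4},
    {"x": 0, "y": 0, "z": -25, "ax": 0, "ay": 0, "az": 0, "gripper": 0.4},
    {"x": 0, "y": 0, "z": -35, "ax": 0, "ay": 0, "az": 0, "gripper": 0.4},
    {"x": 0, "y": -10, "z": -35, "ax": 0, "ay": 0, "az": 0, "gripper": 0.6},
    {"x": 0, "y": -20, "z": -30, "ax": 0, "ay": 0, "az": 0, "gripper": 1.0}
  ]
}}

```text
clock: 30.7
position: [0.589, 0.1428, 0.1963]
ee_rot: [1.0, -0.002, 0.001, 0.001]
ft_force: [1.6, -0.1, 0.5]
grip_width: 0.331
grasp_force: 0.0
```

{"api": "apply_moves", "payload": {
  "rows": [
    {"x": -20, "y": -20, "z": -30, "ax": 0, "ay": 0, "az": 0, "gripper": 1.0},
    {"x": 0, "y": 0, "z": 0, "ax": 0, "ay": 0, "az": 0, "gripper": 1.0},
    {"x": 0, "y": 0, "z": 0, "ax": 0, "ay": 0, "az": 0, "gripper": 1.0},
    {"x": 0, "y": 0, "z": 0, "ax": 0, "ay": 0, "az": 0, "gripper": 1.0}
  ]
}}

```text
clock: 31.03
position: [0.5683, 0.1645, 0.2235]
ee_rot: [1.0, -0.0, 0.0, 0.0]
ft_force: [0.6, -0.4, -0.1]
grip_width: -0.0
grasp_force: 0.0
```

```bash
python3 - <<'E'
from h import *
snap('wrist','w23'); plan(695,177,215,2.5)
cv2.imwrite('pics/w23b.png',cv2.resize(cv2.imread('pics/w23.png'),None,fx=1.25,fy=1.25))
c=load('w23'); a=np.radians(2.6)
def lid(th,r,n,y):
    X=58-r*np.cos(th)+n*np.sin(th); Z=46.5+r*np.sin(th)+n*np.cos(th)
    return np.array([585+X*np.cos(a)-y*np.sin(a),176.6+X*np.sin(a)+y*np.cos(a),Z])/1e3
for th in (1.6,1.65,1.7,1.75):
    print(th,'w23',[proj(c,lid(th,*k)).round().tolist() for k in [(116,0,103),(116,0,-103),(116,42,103),(134,10,40),(134,10,-40),(134,4,0),(116,4,-40)]],'\n w3(x1.25)',[(proj(load('w3'),lid(th,*k))*1.25).round().tolist() for k in [(116,0,103),(116,0,-103),(134,10,40),(134,10,-40),(134,4,0)]])
E
```

```text
at [568.3 163.8 222.7] turn(tool) [ 0.06  0.04 -2.56] then shift [127.2  -7.7   7.7]
1.6 w23 [[103.0, 138.0], [489.0, 120.0], [86.0, 51.0], [206.0, 109.0], [375.0, 101.0], [291.0, 118.0], [370.0, 117.0]] 
 w3(x1.25) [[136.0, 196.0], [776.0, 167.0], [315.0, 150.0], [606.0, 136.0], [460.0, 166.0]]
1.65 w23 [[101.0, 127.0], [490.0, 108.0], [86.0, 40.0], [205.0, 94.0], [374.0, 86.0], [290.0, 103.0], [369.0, 106.0]] 
 w3(x1.25) [[132.0, 178.0], [779.0, 147.0], [313.0, 125.0], [607.0, 110.0], [460.0, 141.0]]
1.7 w23 [[99.0, 115.0], [490.0, 96.0], [87.0, 29.0], [204.0, 79.0], [374.0, 71.0], [289.0, 88.0], [369.0, 94.0]] 
 w3(x1.25) [[130.0, 159.0], [781.0, 128.0], [312.0, 99.0], [607.0, 84.0], [459.0, 115.0]]
1.75 w23 [[98.0, 104.0], [490.0, 85.0], [88.0, 19.0], [203.0, 64.0], [373.0, 56.0], [289.0, 74.0], [369.0, 83.0]] 
 w3(x1.25) [[127.0, 140.0], [783.0, 108.0], [310.0, 74.0], [607.0, 59.0], [458.0, 89.0]]
```

View pics/w23b.png

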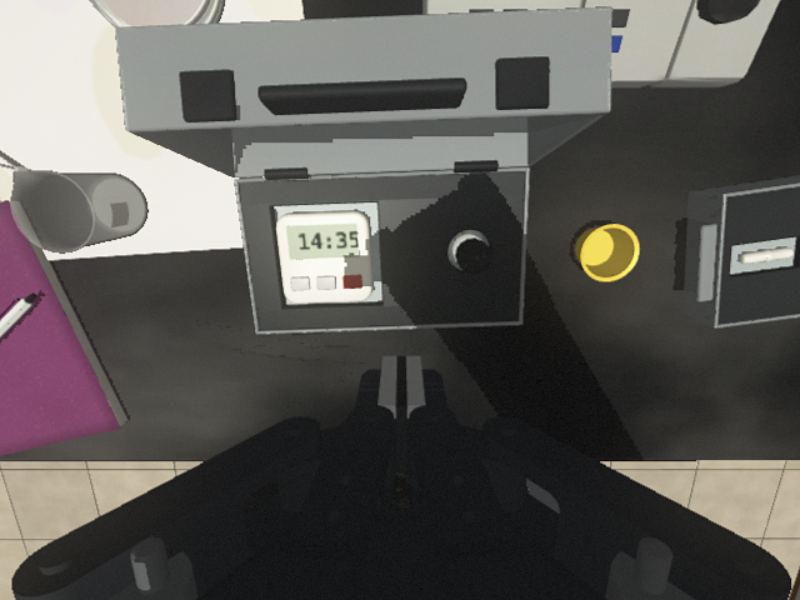

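The picture shows the timer square in its recess at (325,258), the vial in its pocket at (470,250) and the bar in its slot at (765,257). The lid is at about 1.75 rad, with its lip at (362,95). I go over and behind the lip with the fingers shut.

{"api": "apply_moves", "payload": {
  "rows": [
    {"x": 25, "y": -5, "z": 0, "ax": 0, "ay": 0, "az": 0, "gripper": 1.0},
    {"x": 35, "y": -5, "z": 0, "ax": 0, "ay": 0, "az": 0, "gripper": 1.0},
    {"x": 35, "y": -4, "z": 0, "ax": 0, "ay": 0, "az": -2.5, "gripper": 1.0},
    {"x": 25, "y": -2, "z": 0, "ax": 0, "ay": 0, "az": 0, "gripper": 1.0},
    {"x": 10, "y": 0, "z": 0, "ax": 0, "ay": 0, "az": 0, "gripper": 1.0}
  ]
}}

```text
clock: 31.5
position: [0.7005, 0.1808, 0.22]
ee_rot: [1.0, 0.021, -0.002, 0.001]
ft_force: [0.6, 0.2, 0.3]
grip_width: 0.003
grasp_force: 0.0
```

{"api": "apply_moves", "payload": {
  "rows": [
    {"x": 0, "y": 0, "z": 0, "ax": 0, "ay": 0, "az": 0, "gripper": 1.0},
    {"x": 0, "y": 0, "z": 0, "ax": 0, "ay": 0, "az": 0, "gripper": 1.0},
    {"x": 0, "y": 0, "z": 0, "ax": 0, "ay": 0, "az": 0, "gripper": 1.0}
  ]
}}

```text
clock: 31.75
position: [0.6974, 0.1821, 0.2226]
ee_rot: [1.0, 0.022, -0.001, 0.0]
ft_force: [-0.3, -0.3, 1.0]
grip_width: -0.004
grasp_force: 0.0
```

```bash
python3 - <<'E'
from h import *
print(get_obs()['joint_pos'].round(2));plan(698,180,175,2.5)
E
```

```text
[ 0.13  0.67 -0.76  1.15  0.44  1.48 -2.08]
at [697.4 182.1 222.6] turn(tool) [ 0.03  0.08 -0.  ] then shift [ 0.5  2.1 47.6]
```

{"api": "apply_moves", "payload": {
  "rows": [
    {"x": 1, "y": 0, "z": 15, "ax": 0, "ay": 0, "az": 0, "gripper": 1.0},
    {"x": 0, "y": 0, "z": 14, "ax": 0, "ay": 0, "az": 0, "gripper": 1.0},
    {"x": 0, "y": 0, "z": 10, "ax": 0, "ay": 0, "az": 0, "gripper": 1.0},
    {"x": 0, "y": 0, "z": 5, "ax": 0, "ay": 0, "az": 0, "gripper": 1.0},
    {"x": 0, "y": 0, "z": 2, "ax": 0, "ay": 0, "az": 0, "gripper": 1.0}
  ]
}}

```text
clock: 32.17
position: [0.6984, 0.182, 0.1756]
ee_rot: [1.0, 0.022, -0.001, 0.0]
ft_force: [-0.1, 0.1, -0.1]
grip_width: -0.002
grasp_force: 0.0
```

{"api": "apply_moves", "payload": {
  "rows": [
    {"x": -8, "y": 0, "z": 0, "ax": 0, "ay": 0, "az": 0, "gripper": 1.0},
    {"x": -8, "y": 0, "z": 0, "ax": 0, "ay": 0, "az": 0, "gripper": 1.0},
    {"x": -8, "y": 0, "z": 0, "ax": 0, "ay": 0, "az": 0, "gripper": 1.0},
    {"x": -8, "y": 0, "z": 0, "ax": 0, "ay": 0, "az": 0, "gripper": 1.0},
    {"x": -8, "y": 0, "z": 0, "ax": 0, "ay": 0, "az": 0, "gripper": 1.0}
  ]
}}

```text
clock: 32.58
position: [0.6591, 0.1809, 0.1779]
ee_rot: [1.0, 0.022, 0.001, -0.0]
ft_force: [0.9, 0.2, 1.1]
grip_width: -0.007
grasp_force: 0.5
```

{"api": "apply_moves", "payload": {
  "rows": [
    {"x": -8, "y": 0, "z": -2, "ax": 0, "ay": 0, "az": 0, "gripper": 1.0},
    {"x": -8, "y": 0, "z": 0, "ax": 0, "ay": 0, "az": 0, "gripper": 1.0},
    {"x": -8, "y": 0, "z": 0, "ax": 0, "ay": 0, "az": 0, "gripper": 1.0},
    {"x": -8, "y": 0, "z": 0, "ax": 0, "ay": 0, "az": 0, "gripper": 1.0},
    {"x": -8, "y": 0, "z": 0, "ax": 0, "ay": 0, "az": 0, "gripper": 1.0}
  ]
}}

```text
clock: 33.0
position: [0.6184, 0.179, 0.1793]
ee_rot: [1.0, 0.022, -0.0, 0.0]
ft_force: [0.7, 0.8, 0.1]
grip_width: 0.0
grasp_force: 0.2
```

{"api": "apply_moves", "payload": {
  "rows": [
    {"x": -8, "y": 0, "z": 0, "ax": 0, "ay": 0, "az": 0, "gripper": 1.0},
    {"x": -8, "y": 0, "z": 0, "ax": 0, "ay": 0, "az": 0, "gripper": 1.0},
    {"x": -8, "y": 0, "z": 0, "ax": 0, "ay": 0, "az": 0, "gripper": 1.0},
    {"x": -8, "y": 0, "z": 0, "ax": 0, "ay": 0, "az": 0, "gripper": 1.0},
    {"x": 0, "y": 0, "z": 0, "ax": 0, "ay": 0, "az": 0, "gripper": 1.0}
  ]
}}

```text
clock: 33.42
position: [0.5858, 0.1778, 0.1795]
ee_rot: [1.0, 0.022, -0.0, 0.0]
ft_force: [1.2, 0.8, 0.0]
grip_width: -0.001
grasp_force: 0.0
```

```bash
python3 - <<'E'
from h import *
o=get_obs();print(o['position'],o['ft_force'])
a=snap('side','s24')['color'].astype(int); b=load('side0')['color'].astype(int)
d=np.abs(a-b).sum(2)>90
c=load('side0')
print([ (k,d[v-3:v+4,u-3:u+4].mean()) for k,(u,v) in {'lidtop':(245,235),'lidmid':(240,270),'caseback':(262,300)}.items()])
E
```

```text
[0.58578349 0.17784281 0.17949403] [1.17259161 0.79557693 0.01597382]
[('lidtop', np.float64(0.9591836734693877)), ('lidmid', np.float64(1.0)), ('caseback', np.float64(1.0))]
```

{"api": "apply_moves", "payload": {
  "rows": [
    {"x": 0, "y": 0, "z": -30, "ax": 0, "ay": 0, "az": 0, "gripper": 1.0},
    {"x": -20, "y": 0, "z": -35, "ax": 0, "ay": 0, "az": 0, "gripper": 1.0},
    {"x": -20, "y": 0, "z": -30, "ax": 0, "ay": 0, "az": 0, "gripper": 1.0},
    {"x": 0, "y": 30, "z": 0, "ax": 0, "ay": 0, "az": 0, "gripper": 1.0},
    {"x": 0, "y": 30, "z": 0, "ax": 0, "ay": 0, "az": 0, "gripper": 1.0}
  ]
}}

```text
clock: 33.88
position: [0.5498, 0.1178, 0.2769]
ee_rot: [1.0, 0.024, 0.002, -0.0]
ft_force: [1.3, -1.2, 0.1]
grip_width: -0.002
grasp_force: 0.0
```

{"api": "apply_moves", "payload": {
  "rows": [
    {"x": 0, "y": 30, "z": 0, "ax": 0, "ay": 0, "az": 0, "gripper": 1.0},
    {"x": 0, "y": 30, "z": 0, "ax": 0, "ay": 0, "az": 0, "gripper": 1.0},
    {"x": 0, "y": 0, "z": 0, "ax": 0, "ay": 0, "az": 0, "gripper": 1.0},
    {"x": 0, "y": 0, "z": 0, "ax": 0, "ay": 0, "az": 0, "gripper": 1.0},
    {"x": 0, "y": 0, "z": 0, "ax": 0, "ay": 0, "az": 0, "gripper": 1.0}
  ]
}}

```text
clock: 34.3
position: [0.5526, 0.0566, 0.2744]
ee_rot: [1.0, 0.022, 0.0, -0.0]
ft_force: [0.5, 0.3, -1.3]
grip_width: -0.001
grasp_force: 0.0
```

{"api": "apply_moves", "payload": {
  "rows": [
    {"x": 0, "y": 0, "z": 0, "ax": 0, "ay": 0, "az": 0, "gripper": 1.0},
    {"x": 0, "y": 0, "z": 0, "ax": 0, "ay": 0, "az": 0, "gripper": 1.0},
    {"x": 0, "y": 0, "z": 0, "ax": 0, "ay": 0, "az": 0, "gripper": 1.0},
    {"x": 0, "y": 0, "z": 0, "ax": 0, "ay": 0, "az": 0, "gripper": 1.0},
    {"x": 0, "y": 0, "z": 0, "ax": 0, "ay": 0, "az": 0, "gripper": 1.0}
  ]
}}

```text
clock: 34.72
position: [0.5525, 0.0564, 0.2743]
ee_rot: [1.0, 0.022, 0.0, -0.0]
ft_force: [0.3, -0.4, 0.1]
grip_width: 0.001
grasp_force: 0.0
```

```bash
python3 - <<'E'
from h import *
c=snap('wrist','w25'); s=snap('side','s25'); print(get_obs()['position'])
g=cv2.GaussianBlur(cv2.cvtColor(c['color'],cv2.COLOR_RGB2GRAY),(3,3),0)
a=np.radians(2.6); W=lambda X,Y,Z:np.array([585+X*np.cos(a)-Y*np.sin(a),176.6+X*np.sin(a)+Y*np.cos(a),Z])/1e3
# profile along the case's x through y=-20 (shut: lid top plane z 88.5 from X -58 to 58)
for Y in (-20,60):
    pr=[]
    for X in range(-100,101,5):
        u=proj(c,W(X,Y,88.5)).round().astype(int); pr.append(int(g[u[1],u[0]]) if 0<=u[1]<480 and 0<=u[0]<640 else -1)
    print(Y,pr)
gs=cv2.cvtColor(s['color'],cv2.COLOR_RGB2GRAY)
for Y in (-60,20,70):
    print('side',Y,[int(gs[tuple(proj(s,W(X,Y,88.5)).round().astype(int)[::-1])]) for X in range(-100,101,8)])
# lid top blob: size in plane z=.0885 tells its height and tilt
for th in (70,85,100):
    u,k=blob(c,W(0,0,88.5),th); w=wpts(c,k,.0885); q=cv2.approxPolyDP(cv2.convexHull(w),8,True)[:,0]; print(th,cv2.boundingRect(k),cv2.minAreaRect(w),q.round().tolist())
E
```

```text
[0.55249966 0.0562136  0.27426712]
-20 [49, 52, 54, 58, 61, 63, 66, 52, 64, 172, 174, 176, 178, 179, 180, 183, 185, 185, 186, 189, 191, 191, 192, 192, 192, 192, 192, 191, 192, 192, 191, 172, 53, 51, 50, 49, 49, 48, 48, 47, 47]
60 [59, 62, 63, 69, 69, 69, 70, 74, 73, 161, 162, 164, 166, 168, 169, 168, 169, 169, 169, 169, 170, 169, 170, 170, 171, 171, 172, 172, 173, 172, 173, 179, 239, 239, 240, 240, 240, 240, 240, 239, 240]
side -60 [34, 40, 35, 71, 78, 149, 154, 151, 147, 146, 152, 151, 148, 147, 154, 151, 142, 152, 154, 122, 102, 111, 153, 196, 182, 74]
side 20 [46, 44, 43, 50, 78, 145, 153, 156, 150, 154, 153, 152, 155, 152, 154, 153, 154, 152, 153, 147, 46, 102, 119, 151, 135, 129]
side 70 [35, 44, 33, 54, 72, 149, 153, 144, 153, 154, 152, 153, 152, 153, 154, 155, 153, 155, 152, 138, 47, 42, 42, 38, 40, 37]
70 (0, 0, 307, 480) ((450.1943054199219, 235.29159545898438), (283.1884460449219, 553.258056640625), 77.58689880371094) [[725.0, 197.0], [720.0, 321.0], [210.0, 433.0], [211.0, 418.0], [531.0, 73.0], [644.0, 76.0]]
85 (0, 0, 305, 241) ((624.5087890625, 213.68063354492188), (200.11990356445312, 276.29156494140625), 1.7642372846603394) [[720.0, 321.0], [585.0, 351.0], [523.0, 276.0], [531.0, 73.0], [645.0, 77.0], [725.0, 197.0]]
100 (0, 0, 305, 241) ((624.7012939453125, 214.0827178955078), (199.4382781982422, 275.95782470703125), 2.1358468532562256) [[720.0, 321.0], [585.0, 351.0], [523.0, 276.0], [532.0, 73.0], [645.0, 78.0], [725.0, 198.0]]
```

The lid's top face now measures about 114 x 203 mm in the shut plane (z 88.5 mm) in the wrist view, and the side view agrees, so the lid is flat and shut. Everything is in its pocket and the arm is clear. Handing in.

```bash
python3 -c "
from workcell import *
print(hand_in())"
```

```text
the job is handed in; nothing more can be done
None
```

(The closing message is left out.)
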